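# Shut and bolt the parts case for the road

## Task

The van is about to drive off: push the sliding cover of the blue parts case fully shut, then slide its barrel bolt fully home through the keeper in the side rail, and fold the bolt's handle right down behind its lug so that it cannot shake loose. Leave the other things on the bench where they are.

Things in the scene. Friction and masses are not known exactly. Their poses are not given: they have to be found in the camera images.
- case: Low blue steel parts case fixed to the bench, 270 (its x) x 200 (its y) x 60 mm high; origin under its middle. Its cover shuts towards +x over an open compartment of sockets (x 0 to 125); x below 0 is a plain deck, 60 high. A steel rail up to 94 high stands along its +y edge (y 86 to 92), with one square hole, the keeper; along the -y edge only a guide, 70 high.
- keeper (a point): Middle of the keeper, a 16 mm square hole through the tall rail (6 mm thick), at case x = 60, y = 89, height 76 mm. The bolt enters it along case +y, which it can do only when the cover is shut.
- cover (a joint): Slide of the grey sheet-steel cover (140 x 156 x 4 mm, upper face 64 mm above the bench): metres from shut; 0 = fully shut, up to 0.105 open (moved to case -x). Stays where it is left; needs about 3 N.
- lip (a point): Middle of the top edge of the cover's upstanding lip, a plate 4 mm thick (along case x), 150 mm wide (case y, centred) that stands along the cover's -x edge up to 92 mm above the bench, 28 mm above the cover. Push it from its -x side.
- bolt (a joint): Slide (m) of the barrel bolt along case +y on the cover: 0 drawn, 0.045 home, tip 20 mm past the rail. Dark steel rod, 12 mm thick, 144 long, axis 76 above the bench, 70 mm to the +x side of the lip. Two straps hold it (24 along x, 12 along y, top 87 above the bench, at case y = -25 and 61). Stays where left; takes about 2 N.
- bolt_tip (a point): Tip of the bolt, on the rod's axis, at case y = 67 mm + bolt travel.
- handle (a joint): Turn (rad) of the bolt's handle about the rod: 0 upright, positive folds to case +x, 1.45 folded right down (stop), other stop -0.3. Stem 8 mm thick, ball knob 18 mm. Stiff, stays where left. A steel lug on the cover (15 to 25 mm to the +x side of the rod's axis, case y -12 to 33, top 90 above the bench) blocks the fold until the bolt is home.
- knob (a point): Centre of the ball knob, 50 mm from the rod's axis along the stem; upright it stands 126 mm above the bench. At case y = -5 mm + bolt travel, so y = 40 when the bolt is home.
- jar: Bystander, loose: lidded clear jar, 56 mm across, 75 mm high; origin at the middle of its underside. Leave it alone.
- tape: Bystander, loose: black tape-measure case, 60 x 32 x 60 mm; origin at the middle of its underside. Leave it alone.
- offcut: Bystander, loose: square aluminium tube offcut, 90 x 25 x 25 mm; origin at the middle of its underside. Leave it alone.
- wrench: Bystander, loose: steel spanner lying flat, 170 mm long; origin on its underside, about its middle. Leave it alone.
- screwdriver: Bystander, loose: screwdriver lying flat, 200 mm long; origin on its underside, about its middle. Leave it alone.
- pliers: Bystander, loose: pliers with blue grips, lying, about 150 mm long; origin on its underside, about its middle. Leave it alone.
- collar: Bystander, loose: stepped steel collar, 36 mm across, 34 mm high; origin at the middle of its underside. Leave it alone.

How it is judged:
On the way, in this order (a step that is already met when the one before it is completed fails the run):
1. the cover is shut (value of joint cover below 0.003 m), for 0.2 s.
2. the bolt is home in the keeper with the cover shut (value of joint cover below 0.003 m and value of joint bolt above 0.041 m), for 0.2 s.
3. the handle is folded down with the bolt home (all of step 2 and value of joint handle above 1.2 rad), for 0.2 s.
At the end, for the whole second after the job is handed in: The cover is within 3 mm of shut, the bolt is through the keeper and within 4 mm of fully home (tip at least 15 mm past the middle of the rail), and the handle lies folded down, more than 1.2 rad from upright (stop at 1.45), at rest (all of step 3 and distance between bolt_tip and keeper below 0.027 m and y of bolt_tip in the frame of case above 0.107 m and velocity of joint handle between -0.05 and 0.05 rad/s); the robot touches nothing.
It fails at once if a bystander is moved more than 30 mm (distance of any of jar, tape, offcut, wrench, screwdriver, pliers, collar from where it was at the start of the episode above 0.03 m).
It also fails if it takes over 45 s, if anything falls off the work surface, if the arm or the gripper's body presses on something with over 40 N, if the wrist force passes 120 N, or if a joint passes its speed limit or range.

## Robot

A 6-joint arm with a two-finger parallel gripper is mounted at the origin on the work surface. World frame = base frame: x ahead of the robot, y to its left, z up, the work surface at z = 0. Lengths are in m, angles in rad, forces in N, time in s.
With the tool pointing down it reaches from about 0.4 to 0.825 m from the base axis. Payload 7 kg.
Tool frame: the origin (TCP) lies at the very end of the fingers, on their centre line; the grasp point (between the pads) lies 19 mm behind it (tcp_to_grasp is the distance from the TCP to the grasp point, in m); x points along the fingers, z is the direction in which the jaws open and shut, and the axes are right-handed (so a half turn about x gives the same grasp; the last joint's range is limited). The gripper opens to 88 mm and grips with 3 to 60 N. Pads are 19 mm wide; open, the fingers measure 130 mm over their backs; the gripper's body (78 mm by 193 mm) begins 47 mm behind the grasp point.
Start: joints at [1.597, 0.359, 0.012, 0, -1.224, -0.288], TCP at [0.175, 0.652, 0.204] pointing down, gripper open.
Joint ranges: [-3.07, 3.07], [-1.43, 2.12], [-1.02, 1.25], [-3.03, 1.67], [-3.05, -0], [-3.03, 3.03]. Speed limits (rad/s): [2.39, 2.39, 3.01, 3.14, 3.14, 3.14].

## Interface

Orientations are given as [roll, pitch, yaw] about the fixed x, y, z axes, in that order (R = Rz(yaw) Ry(pitch) Rx(roll)).
In Python, from station import get_state, grab_frame, job_done, tcp_to_grasp gives the robot as it stands. The module is installed in compiled form; this text tells all that it offers.
- The arm moves only by the shell command python3 -m crank 'ROWS' [FORCE]. ROWS is JSON, a list of rows, each a list of 7 numbers: the shift along the tool's x, y, z in m, then the turn, a rotation vector about the tool's x, y, z in rad, then the opening, from 0 (shut) to 1 (fully open). In form: [[x, y, z, wx, wy, wz, fingers], ...]. A call has 1 to 10 rows; each row is the pose to reach, as a shift and turn from the pose commanded when the call began, along the tool's axes at that moment; what a row does not reach only later rows make up. A row lasts 1/8 s, in which the tool goes at most 62.5 mm and 10.7 degrees, less where a joint would pass 70% of its speed; a pose out of reach is approached as far as the arm can. A call with a gripper value outside its range is refused whole. The fingers move at their own pace and stop on an object; FORCE is the grip in N (left out, the last holds). Time passes only in rows, so rows that repeat a pose let the fingers close. It gives the time, the measured TCP pose, the force and the opening at its end, in the units of the state.
- get_state(): the state, without advancing time (a new reading comes with each control period).
- grab_frame(name): name is "scene" or "top" or "wrist"; returns a dict with "pixels" (384x512x3 uint8, red, green, blue), "vfov" (degrees; the focal length in pixels is half the picture's height over the tangent of half this angle, whatever the lens; pixels are square), "cx", "cy" (the principal point, pixels), "k1" (the pictures are not rectified: a ray, as slopes to the right and down, at radius r is drawn at 1 + k1 r^2 times it, then the intrinsics apply), "extrinsics" (4x4, takes a point from world to camera coordinates). Camera axes: x right, y up, looking along -z (the intrinsics and any distortion apply to the point x, -y, -z); pixel columns grow to the right and rows downward; lengths in m; the calibration is good to about 2 mm. A picture is of the moment at which its call begins. There is no depth.
- job_done(): hands the job in, once; it reports no verdict.
The state is a dict: "t": time; "q": joint angles; "qd": joint speeds; "joint_efforts": joint torques, N m; "eef_pos": TCP position; "ee_rot": TCP orientation; "force": force on the tool from outside, world axes, zero at the start; "moment": the same for the moment, N m; "width": finger opening in m.
Only numpy, scipy, OpenCV 4.12 (cv2) and the standard library are available. Lean on these libraries where they do the work, as an engineer would, in place of code of your own. Each camera call takes 0.05 s, during which the arm holds its last target.

## Working session

There is one attempt and no reset: what is moved stays moved. The work goes in short steps, Python scripts to look and compute and a shell command to move; the robot and the scene stay as the last step left them, time stands still between calls to the robot, and variables do not carry over. Pictures are saved under pics/ and viewed, and the job is handed in when it is done.

```bash
mkdir -p pics
python3 - <<'E'
from station import *
import cv2
s=get_state(); print({k:(v if not hasattr(v,'round') else v) for k,v in s.items()}, tcp_to_grasp)
for n in ["scene","top","wrist"]:
    f=grab_frame(n); cv2.imwrite(f"pics/{n}0.png",f["pixels"][:,:,::-1]); print(n,f["vfov"],f["cx"],f["cy"],f["k1"],f["extrinsics"])
E
```

```text
{'t': 0.0, 'q': array([ 1.59707337e+00,  3.59371419e-01,  1.10605527e-02, -3.63225144e-04,
       -1.22411058e+00, -2.88072229e-01]), 'qd': array([ 1.12226208e-03,  3.85734235e-04, -4.80835994e-05,  8.58203261e-04,
        2.06399525e-03, -1.71135108e-03]), 'joint_efforts': array([-5.05669523e-04, -5.82726645e+01,  2.93059945e+01,  6.99714527e+00,
        6.96104922e-03, -1.46141033e-04]), 'eef_pos': array([0.17460659, 0.65147297, 0.20303111]), 'ee_rot': array([ 0.08100033,  1.56913572, -1.75171487]), 'force': array([ 0.49124385, -0.85301529, -0.21298008]), 'moment': array([-0.02419475, -0.04018693,  0.04890509]), 'width': 0.08771957779778451} 0.0188
scene 44.10589120311768 251.78482944422808 193.32963577681298 0.05370184965362555 [[ 0.75096917  0.66019039  0.01392664 -0.48561226]
 [-0.54855402  0.61196404  0.5697267   0.21501655]
 [ 0.36760549 -0.4354867   0.82171622 -1.3799084 ]
 [ 0.          0.          0.          1.        ]]
top 54.37769768961349 256.91738027285777 198.56639786561792 -0.10535393767127502 [[ 0.02436742 -0.99958273  0.01551137  0.03608525]
 [ 0.9909932   0.02619591  0.13132502 -0.58072509]
 [-0.13167656  0.01217161  0.99121801 -1.01991246]
 [ 0.          0.          0.          1.        ]]
wrist 68.03348416545744 255.2191552654749 192.7837404504835 -0.03243236338631588 [[-2.58711326e-01 -9.65954386e-01  7.58089456e-04  6.75049905e-01]
 [ 9.25973231e-01 -2.48226485e-01 -2.84529768e-01  3.45454172e-02]
 [ 2.75030955e-01 -7.29091030e-02  9.58666906e-01 -3.90864739e-01]
 [ 0.00000000e+00  0.00000000e+00  0.00000000e+00  1.00000000e+00]]
```

View pics/scene0.png

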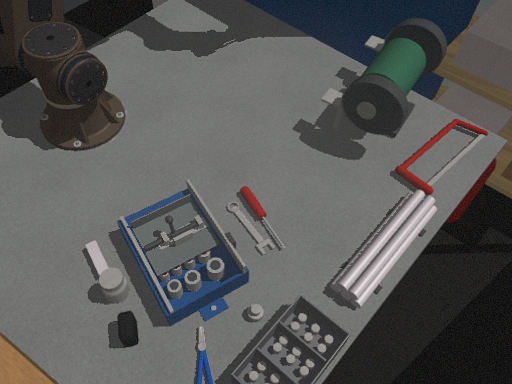

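View pics/top0.png

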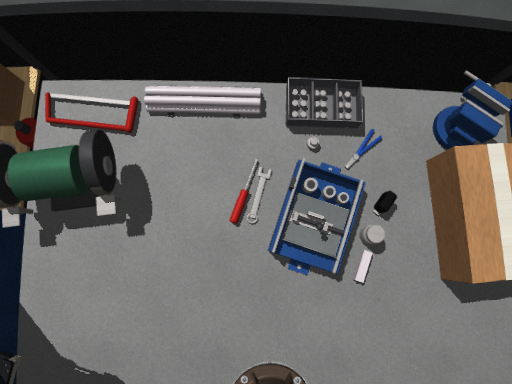

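View pics/wrist0.png

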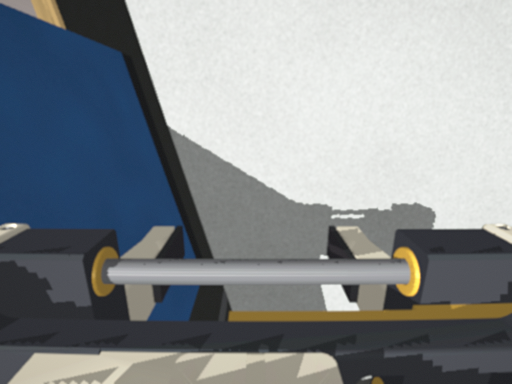

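```bash
cat > h.py <<'E'
import numpy as np, cv2
def K(f):
    h=f["pixels"].shape[0]; F=h/2/np.tan(np.radians(f["vfov"])/2); return F
def proj(f,P):
    P=np.atleast_2d(P); E=np.array(f["extrinsics"]); c=P@E[:3,:3].T+E[:3,3]
    u=c[:,0]/-c[:,2]; v=-c[:,1]/-c[:,2]; s=1+f["k1"]*(u*u+v*v); F=K(f)
    return np.c_[f["cx"]+F*u*s, f["cy"]+F*v*s]
def ray(f,px):
    px=np.atleast_2d(px).astype(float); F=K(f); d=(px-[f["cx"],f["cy"]])/F; u=d.copy()
    for _ in range(20): u=d/(1+f["k1"]*(u**2).sum(1,keepdims=True))
    E=np.array(f["extrinsics"]); R=E[:3,:3]
    D=np.c_[u[:,0],-u[:,1],-np.ones(len(u))]@R
    return -R.T@E[:3,3], D
def onz(f,px,z):
    o,D=ray(f,px); return o+D*((z-o[2])/D[:,2])[:,None]
def crop(f,x0,y0,w,h,s,name):
    im=f["pixels"][y0:y0+h,x0:x0+w,::-1]
    cv2.imwrite(name,cv2.resize(im,None,fx=s,fy=s,interpolation=cv2.INTER_CUBIC))
E
python3 - <<'E'
from station import *
from h import *
crop(grab_frame("top"),260,150,130,130,4.6,"pics/t1.png")
crop(grab_frame("scene"),80,170,190,160,3.7,"pics/s1.png")
E
```

```text
(no output)
```

View pics/t1.png

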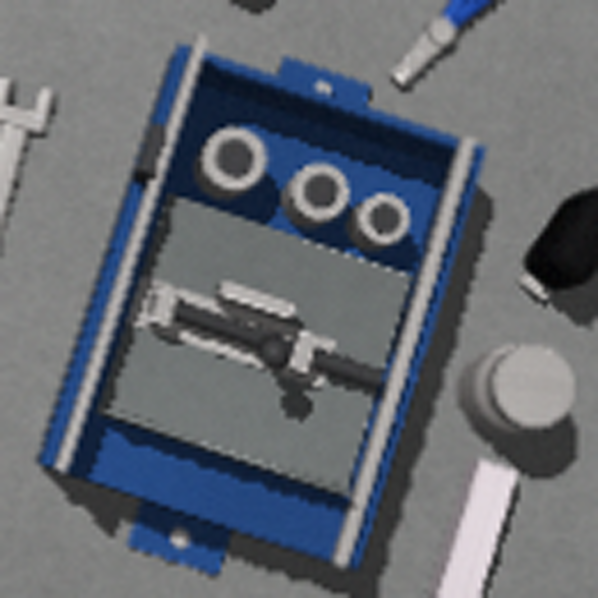

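View pics/s1.png

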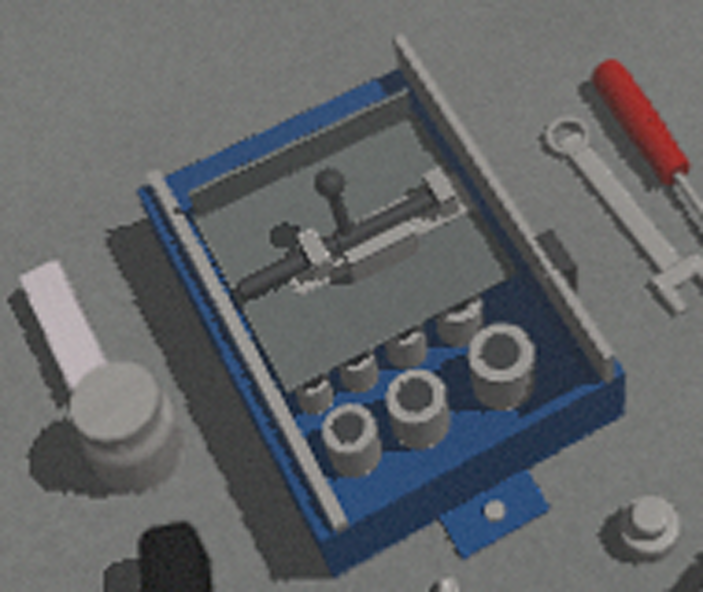

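Run:
```python
from station import *
from h import *
f=grab_frame("top"); g=grab_frame("scene")
T=lambda p:(np.array(p)+.5)/4.6+[259.5,149.5]
S=lambda p:(np.array(p)+.5)/3.7+[79.5,169.5]
c=onz(f,T([(181,44),(40,462),(350,567),(485,148)]),.06)
print(c.round(4)); 
loc=np.array([[.135,.1],[-.135,.1],[-.135,-.1],[.135,-.1]])
# rigid fit
A,B=loc,c[:,:2]; U,_,V=np.linalg.svd((A-A.mean(0)).T@(B-B.mean(0))); R=(U@V).T; t=B.mean(0)-R@A.mean(0)
yaw=np.arctan2(R[1,0],R[0,0]); print("yaw",np.degrees(yaw),t,"res",(A@R.T+t-B).round(4))
toc=lambda P:np.c_[(P[:,:2]-t)@R,P[:,2]]
print("scene corners z.06", toc(onz(g,S([(625,375),(333,540),(142,190)]),.06)).round(3))
print("knob top cam z.126",toc(onz(f,T([(275,345)]),.126)).round(4),"scene",toc(onz(g,S([(330,181)]),.126)).round(4))
print("lip top line (z .092)",toc(onz(f,T([(105,413),(350,495)]),.092)).round(4))
print("lip scene",toc(onz(g,S([(190,195),(408,92)]),.092)).round(4))
print("cover +x edge z.064",toc(onz(f,T([(180,198),(408,270)]),.064)).round(4),toc(onz(g,S([(295,388),(505,275)]),.064)).round(4))
print("tall rail top z.094",toc(onz(f,T([(200,42),(62,468)]),.094)).round(4),toc(onz(g,S([(607,362),(400,40)]),.094)).round(4))
```

```text
[[ 0.692  -0.0648  0.06  ]
 [ 0.4359  0.0166  0.06  ]
 [ 0.3776 -0.1691  0.06  ]
 [ 0.6326 -0.2533  0.06  ]]
yaw -17.773406020048004 [ 0.53452534 -0.11767045] res [[ 0.0016  0.0012]
 [ 0.0006  0.0022]
 [-0.0022 -0.0026]
 [-0.0001 -0.0008]]
scene corners z.06 [[ 0.136  0.098  0.06 ]
 [ 0.139 -0.094  0.06 ]
 [-0.131 -0.1    0.06 ]]
knob top cam z.126 [[-0.0307 -0.0031  0.126 ]] scene [[-0.0352 -0.0049  0.126 ]]
lip top line (z .092) [[-0.0964  0.0728  0.092 ]
 [-0.0949 -0.0766  0.092 ]]
lip scene [[-0.0906 -0.0773  0.092 ]
 [-0.0921  0.0716  0.092 ]]
cover +x edge z.064 [[ 0.0421  0.0694  0.064 ]
 [ 0.0462 -0.0753  0.064 ]] [[ 0.0454 -0.074   0.064 ]
 [ 0.0419  0.0679  0.064 ]]
tall rail top z.094 [[ 0.1295  0.0896  0.094 ]
 [-0.1343  0.0862  0.094 ]] [[ 0.137   0.085   0.094 ]
 [-0.1302  0.0852  0.094 ]]
```

```bash
cat >> h.py <<'E'
from scipy.spatial.transform import Rotation as Ro
YAW=np.radians(-17.8); C0=np.array([.534,-.1175]); 
Rc=np.array([[np.cos(YAW),-np.sin(YAW)],[np.sin(YAW),np.cos(YAW)]])
def w(x,y,z): return np.r_[C0+Rc@[x,y],z]
def toc(P): P=np.asarray(P); return np.r_[Rc.T@(P[:2]-C0),P[2]]
def Rd(sgn=1):
    x=np.array([0,0,-1.]); z=sgn*np.r_[Rc[:,1],0]; return np.c_[x,np.cross(z,x),z]
def cur(s): return Ro.from_euler('xyz',s['ee_rot']).as_matrix()
def rel(s,P): return cur(s).T@(np.asarray(P)-s['eef_pos'])
E
python3 - <<'E'
from station import *
from h import *
s=get_state(); R=cur(s); print(R.round(3))
for sg in(1,-1): print(sg,Ro.from_matrix(R.T@Rd(sg)).as_rotvec().round(3))
f=grab_frame("top"); 
print("grinder", onz(f,[(115,160),(75,130),(20,200),(115,210)],.15).round(3))
for P in [(.36,.36,.28),(.42,.12,.26),w(-.13,0,.16)]: print(np.round(P,3),rel(s,P).round(3))
E
```

```text
[[-0.     0.966 -0.259]
 [-0.    -0.259 -0.966]
 [-1.     0.     0.   ]]
1 [-3.093e+00  0.000e+00  1.000e-03]
-1 [ 0.049  0.    -0.   ]
grinder [[0.656 0.422 0.15 ]
 [0.735 0.539 0.15 ]
 [0.545 0.673 0.15 ]
 [0.526 0.412 0.15 ]]
[0.36 0.36 0.28] [-0.076  0.255  0.234]
[0.42 0.12 0.26] [-0.056  0.375  0.45 ]
[ 0.41  -0.078  0.16 ] [0.044 0.416 0.644]
```

```bash
python3 -m crank '[[-0.02,0.05,0.04,0,0,0,0],[-0.04,0.10,0.08,0.01,0,0,0],[-0.06,0.15,0.12,0.02,0,0,0],[-0.075,0.2,0.16,0.03,0,0,0],[-0.08,0.24,0.21,0.04,0,0,0],[-0.08,0.275,0.26,0.049,0,0,0],[-0.08,0.3,0.31,0.049,0,0,0],[-0.075,0.325,0.36,0.049,0,0,0],[-0.07,0.35,0.41,0.049,0,0,0],[-0.06,0.375,0.45,0.049,0,0,0]]' 20
python3 - <<'E'
from station import *
from h import *
s=get_state(); print(s['t'],s['eef_pos'],toc(s['eef_pos']),s['width'],rel(s,w(-.128,0,.13)).round(4), Ro.from_matrix(cur(s).T@Rd(-1)).as_rotvec().round(3))
E
```

```text
t: 1.65
eef_pos: [0.4206, 0.1183, 0.2647]
ee_rot: [2.55, 1.568, 0.668]
force: [1.1, 0.9, 1.0]
width: 0.0007
1.65 [0.42056622 0.11825798 0.26465093] [-0.18007374  0.18979593  0.26465093] 0.0007289185297460337 [0.1344 0.052  0.19  ] [-0.    -0.002 -0.001]
```

```bash
python3 -m crank '[[0.0,0.02,0.05,0,0,0,0],[0,0.04,0.10,0,0,0,0],[0.03,0.052,0.15,0,0,0,0],[0.07,0.052,0.19,0,0,0,0],[0.12,0.052,0.19,0,0,0,0],[0.135,0.052,0.19,0,0,0,0],[0.135,0.052,0.19,0,0,0,0]]'
python3 - <<'E'
from station import *
from h import *
s=get_state(); print(s['t'],toc(s['eef_pos']),rel(s,w(-.125,0,.07)).round(4), Ro.from_matrix(cur(s).T@Rd(-1)).as_rotvec().round(3))
crop(grab_frame("top"),240,130,170,150,4,"pics/t2.png")
crop(grab_frame("scene"),80,140,190,180,3.3,"pics/s2.png")
cv2.imwrite("pics/w2.png",grab_frame("wrist")["pixels"][:,:,::-1])
E
```

```text
t: 2.52
eef_pos: [0.411, -0.0769, 0.1282]
ee_rot: [-0.989, 1.569, -2.871]
force: [0.3, -0.1, 0.3]
width: 0.0006
2.525 [-0.12947879  0.00103062  0.12822176] [0.0582 0.0046 0.001 ] [-0.001  0.001  0.002]
```

View pics/s2.png

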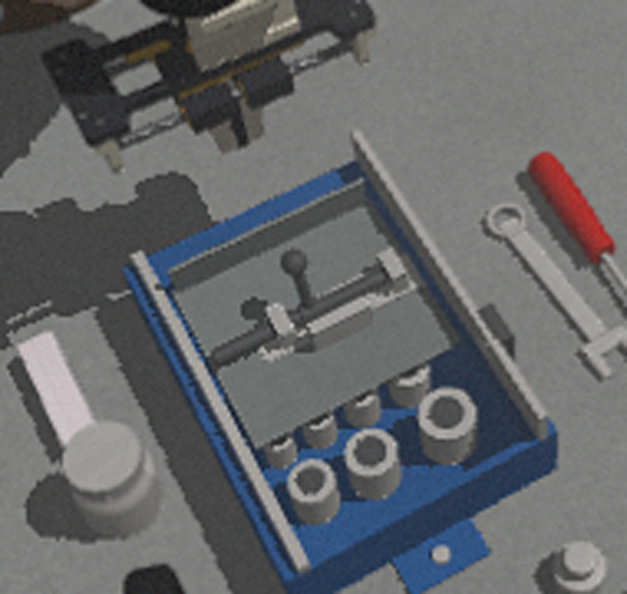

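View pics/w2.png

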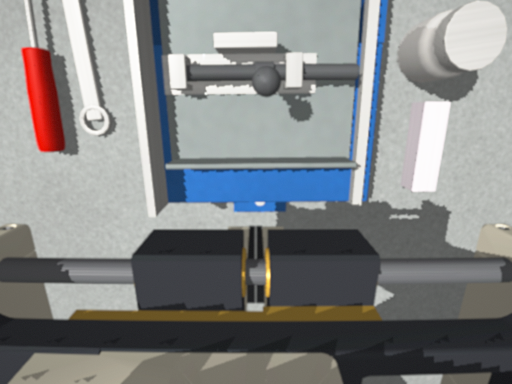

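View pics/t2.png

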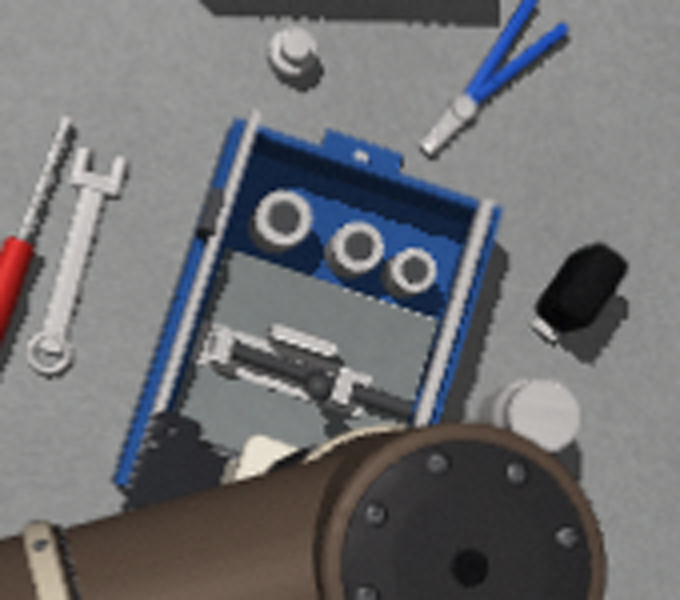

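```bash
python3 -m crank '[[0.03,0.004,0,0,0,0,0],[0.055,0.004,0,0,0,0,0],[0.055,0.012,0,0,0,0,0],[0.055,0.02,0,0,0,0,0],[0.055,0.03,0,0,0,0,0],[0.055,0.04,0,0,0,0,0],[0.055,0.05,0,0,0,0,0]]'
python3 - <<'E'
from station import *
from h import *
s=get_state(); print(s['t'],toc(s['eef_pos']))
f=grab_frame("scene")
print(proj(f,s['eef_pos']))
crop(f,80,140,190,180,3.3,"pics/s3.png")
E
```

```text
t: 3.55
eef_pos: [0.4604, -0.0921, 0.0743]
ee_rot: [2.069, 1.57, 0.187]
force: [0.0, -0.1, -0.7]
width: 0.0004
3.55 [-0.07783773  0.00169694  0.07425638]
[[166.35478954 215.40849219]]
```

View pics/s3.png

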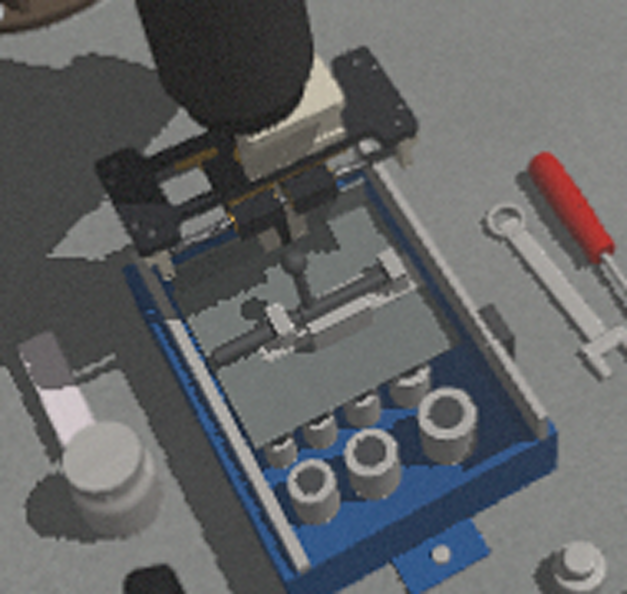

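Run:
```python
from station import *
from h import *
s=get_state(); print(toc(s['eef_pos']),s['force'])
f=grab_frame("wrist"); cv2.imwrite("pics/w3.png",f["pixels"][:,:,::-1])
print(proj(f,[w(-.096,0,.092),w(-.135,0,.06),s['eef_pos'],w(-.03,-.005,.126)]))
crop(grab_frame("scene"),110,170,110,90,7,"pics/s4.png")
```

```text
[-0.07668193  0.0019429   0.07425361] [ 2.57249309 -0.17135607  0.62037088]
[[259.26348467 264.98283274]
 [258.5294984  287.09344753]
 [256.23659217 226.58229211]
 [271.53648926 178.14638243]]
```

View pics/w3.png

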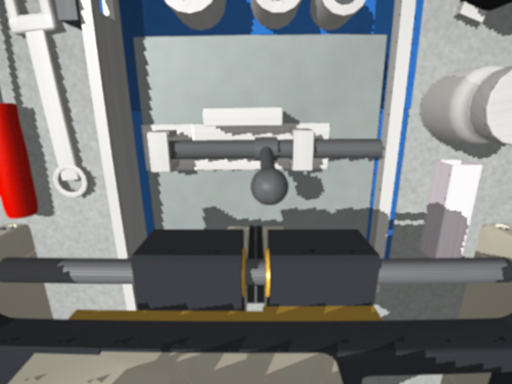

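View pics/s4.png

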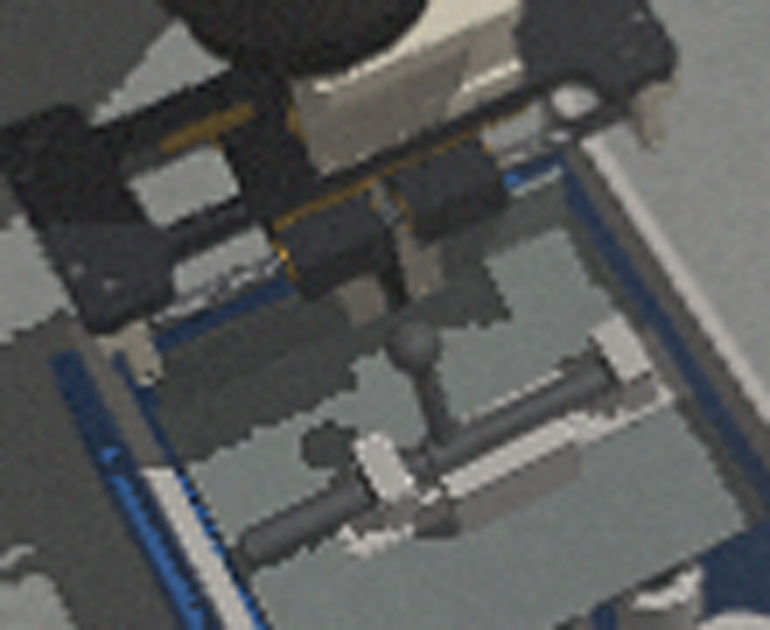

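Run:
```python
from station import *
from h import *
f=grab_frame("scene"); s=get_state()
im=f["pixels"][170:260,110:220,::-1].astype(float)*1.8
im=cv2.resize(np.clip(im,0,255).astype(np.uint8),None,fx=7,fy=7,interpolation=cv2.INTER_CUBIC)
def d(P,c):
    p=(proj(f,P)-[110,170]+.5)*7-.5
    for a in p: cv2.circle(im,tuple(int(v) for v in a),4,c,-1)
ys=np.linspace(-.075,.075,9)
d([w(-.094,y,.092) for y in ys],(0,0,255))
d([w(-.094,y,.064) for y in ys],(0,255,255))
d([s['eef_pos']],(255,0,255))
cv2.imwrite("pics/s5.png",im)
print(s['t'],toc(s['eef_pos']),s['force'],s['joint_efforts'])
```

```text
3.75 [-0.07889472  0.00146184  0.07376168] [-0.81653665 -0.54105977 -0.49087895] [-8.65829224e-02 -3.48832512e+01  2.31681973e+01  5.44737339e+00
  1.26078813e-01  2.64049368e-02]
```

View pics/s5.png

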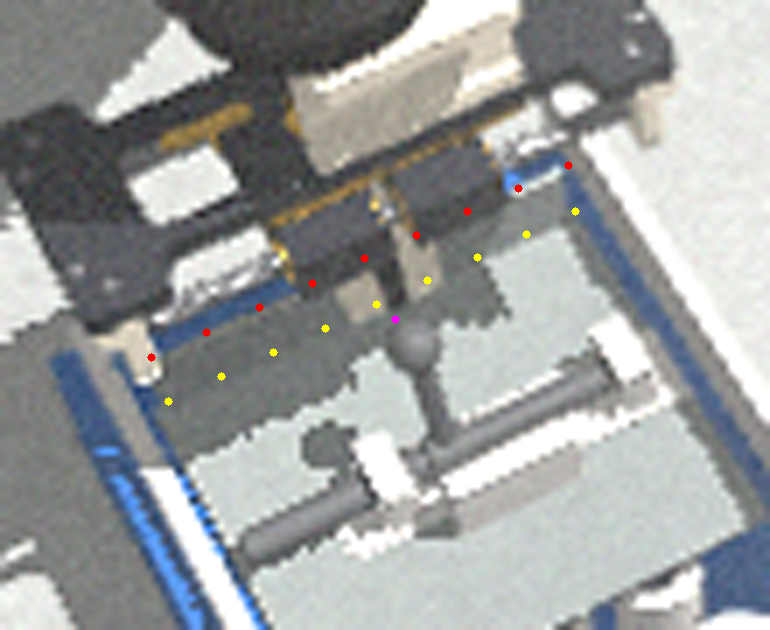

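```bash
python3 -m crank '[[0,0.005,0,0,0,0,0],[0,0.01,0,0,0,0,0],[0,0.015,0,0,0,0,0]]'
python3 - <<'E'
from station import *
from h import *
f=grab_frame("scene"); s=get_state()
im=f["pixels"][170:260,110:220,::-1].astype(float)*1.8
cv2.imwrite("pics/s6.png",cv2.resize(np.clip(im,0,255).astype(np.uint8),None,fx=7,fy=7,interpolation=cv2.INTER_CUBIC))
E
```

```text
t: 4.12
eef_pos: [0.4741, -0.0965, 0.074]
ee_rot: [1.627, 1.571, -0.254]
force: [-0.2, -0.3, -0.4]
width: 0.0001
```

View pics/s6.png

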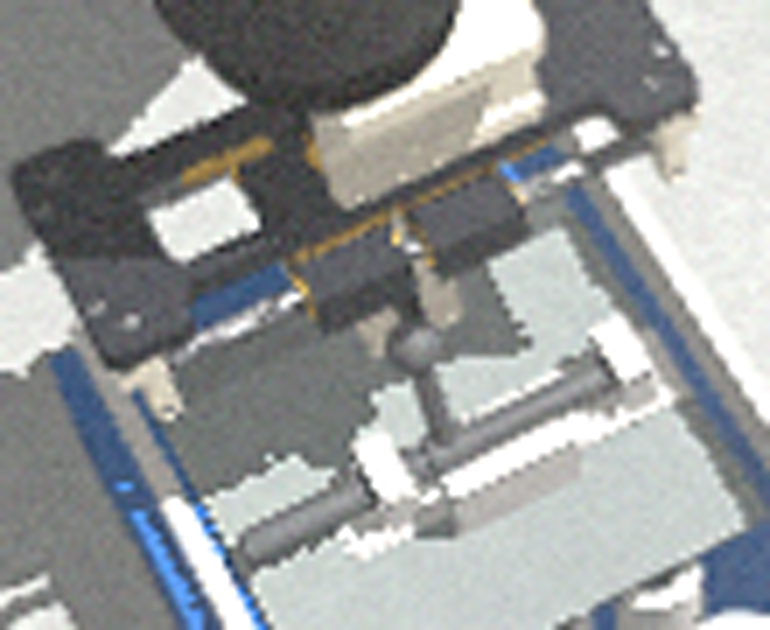

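```bash
python3 -m crank '[[-0.04,0,0,0,0,0,0],[-0.07,0,0,0,0,0,0],[-0.08,-0.04,0,0,0,0,0],[-0.08,-0.066,0,0,0,0,0],[-0.08,-0.066,0,0,0,0,0]]'
python3 - <<'E'
from station import *
from h import *
s=get_state(); print(toc(s['eef_pos']))
f=grab_frame("scene"); 
im=f["pixels"][140:270,100:230,::-1].astype(float)*1.6
cv2.imwrite("pics/s7.png",cv2.resize(np.clip(im,0,255).astype(np.uint8),None,fx=4.6,fy=4.6,interpolation=cv2.INTER_CUBIC))
g=grab_frame("wrist")
E=np.array(g["extrinsics"]);print("cam",toc(-E[:3,:3].T@E[:3,3]))
pts=[(x,y,z) for y in(-.075,.075) for x,z in((-.096,.092),(-.096,.064),(-.135,.06),(.044,.064))]
print(np.c_[pts,proj(g,[w(*p) for p in pts]).round(0)])
im=g["pixels"][:,:,::-1]
cv2.imwrite("pics/w7.png",cv2.resize(im,None,fx=1.5,fy=1.5))
E
```

```text
t: 4.8
eef_pos: [0.4098, -0.076, 0.1544]
ee_rot: [2.425, 1.569, 0.545]
force: [1.2, 0.2, 0.3]
width: 0.0008
[-0.13094757  0.00155776  0.1544189 ]
cam [-0.05209422  0.00235275  0.33545327]
[[-9.60e-02 -7.50e-02  9.20e-02  3.45e+02  1.62e+02]
 [-9.60e-02 -7.50e-02  6.40e-02  3.36e+02  1.57e+02]
 [-1.35e-01 -7.50e-02  6.00e-02  3.32e+02  1.94e+02]
 [ 4.40e-02 -7.50e-02  6.40e-02  3.48e+02 -9.00e+00]
 [-9.60e-02  7.50e-02  9.20e-02  1.72e+02  1.62e+02]
 [-9.60e-02  7.50e-02  6.40e-02  1.80e+02  1.56e+02]
 [-1.35e-01  7.50e-02  6.00e-02  1.84e+02  1.94e+02]
 [ 4.40e-02  7.50e-02  6.40e-02  1.69e+02 -1.00e+01]]
```

View pics/s7.png

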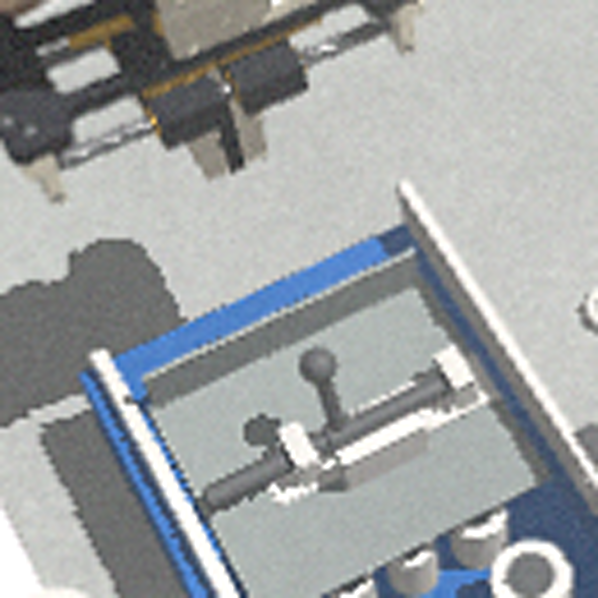

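View pics/w7.png

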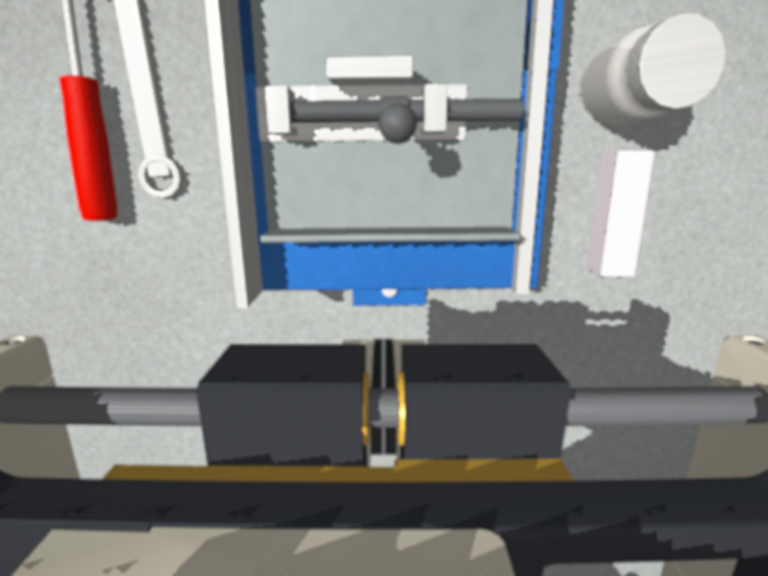

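```bash
python3 -m crank '[[0.02,0.005,0,0,0,0,0],[0.05,0.005,0,0,0,0,0],[0.07,0.005,0,0,0,0,0]]'
python3 - <<'E'
from station import *
from h import *
s=get_state(); print(toc(s['eef_pos']),s['q'].round(3))
E
python3 -m crank '[[0.01,0,0,0,0,0,0],[0.01,0.0,0,0,0,0,0],[0.01,0.004,0,0,0,0,0],[0.01,0.008,0,0,0,0,0]]'
python3 - <<'E'
from station import *
from h import *
s=get_state(); print(toc(s['eef_pos']),s['q'].round(3))
f=grab_frame("scene"); 
im=f["pixels"][140:270,100:230,::-1].astype(float)*1.6
cv2.imwrite("pics/s8.png",cv2.resize(np.clip(im,0,255).astype(np.uint8),None,fx=4.6,fy=4.6,interpolation=cv2.INTER_CUBIC))
E
```

```text
t: 5.28
eef_pos: [0.416, -0.0781, 0.0825]
ee_rot: [-0.975, 1.569, -2.857]
force: [0.7, -0.5, 0.6]
width: 0.0004
[-0.12442006  0.00146766  0.08252863] [ 0.285  0.064 -0.686 -0.    -0.822  0.975]
t: 5.78
eef_pos: [0.4243, -0.0802, 0.0747]
ee_rot: [2.052, 1.569, 0.17]
force: [0.3, 0.0, -0.1]
width: 0.0004
[-0.11584708  0.00202864  0.07472724] [ 0.274  0.089 -0.681  0.    -0.799  0.986]
```

View pics/s8.png

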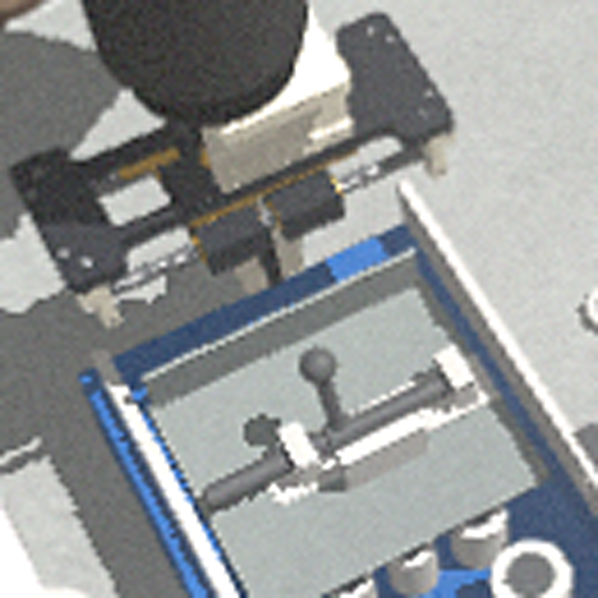

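```bash
python3 -m crank '[[0,0.005,0,0,0,0,0],[0,0.01,0,0,0,0,0],[0,0.014,0,0,0,0,0],[0,0.018,0,0,0,0,0],[0,0.022,0,0,0,0,0],[0,0.022,0,0,0,0,0]]'
python3 - <<'E'
from station import *
from h import *
s=get_state(); print(toc(s['eef_pos']),s['force'])
f=grab_frame("scene"); 
im=f["pixels"][140:270,100:230,::-1].astype(float)*1.6
cv2.imwrite("pics/s9.png",cv2.resize(np.clip(im,0,255).astype(np.uint8),None,fx=4.6,fy=4.6,interpolation=cv2.INTER_CUBIC))
E
```

```text
t: 6.58
eef_pos: [0.4445, -0.087, 0.0739]
ee_rot: [-0.609, 1.571, -2.491]
force: [0.5, 1.0, -0.7]
width: 0.0004
[-0.09454611  0.0016687   0.07390857] [ 0.45034084  0.97161456 -0.72571577]
```

View pics/s9.png

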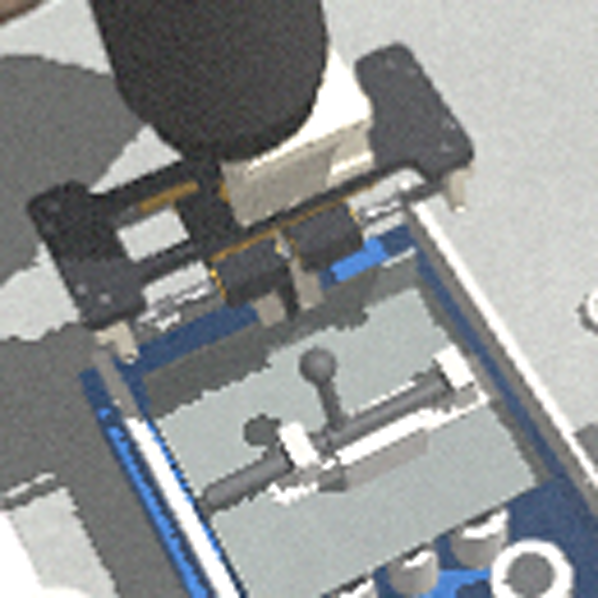

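```bash
python3 -m crank '[[-0.05,0,0,0,0,0,0],[-0.08,0,0,0,0,0,0],[-0.08,0,0,0,0,0,0]]'
python3 - <<'E'
from station import *
from h import *
s=get_state(); print(s['eef_pos'],toc(s['eef_pos']))
f=grab_frame("scene"); x0,y0=120,140
im=f["pixels"][y0:y0+100,x0:x0+100,::-1].astype(float)*1.6
im=cv2.resize(np.clip(im,0,255).astype(np.uint8),None,fx=6,fy=6,interpolation=cv2.INTER_CUBIC)
R=cur(s)
for dx,dy,dz,c in [(0,0,0,(255,0,255)),(0,.0095,.021,(0,255,0)),(0,.0095,-.021,(0,255,0)),(0,-.0095,.021,(255,255,0)),(0,-.0095,-.021,(255,255,0)),(-.0188,0,0,(0,0,255))]:
    p=(proj(f,s['eef_pos']+R@[dx,dy,dz])[0]-[x0,y0]+.5)*6
    cv2.circle(im,tuple(int(v) for v in p),3,c,-1)
cv2.imwrite("pics/s10.png",im)
E
```

```text
t: 7.0
eef_pos: [0.4458, -0.0867, 0.1563]
ee_rot: [2.037, 1.566, 0.155]
force: [0.1, -1.1, -0.6]
width: 0.0003
[ 0.44575938 -0.0867011   0.15633511] [-0.09343156  0.0023498   0.15633511]
```

View pics/s10.png

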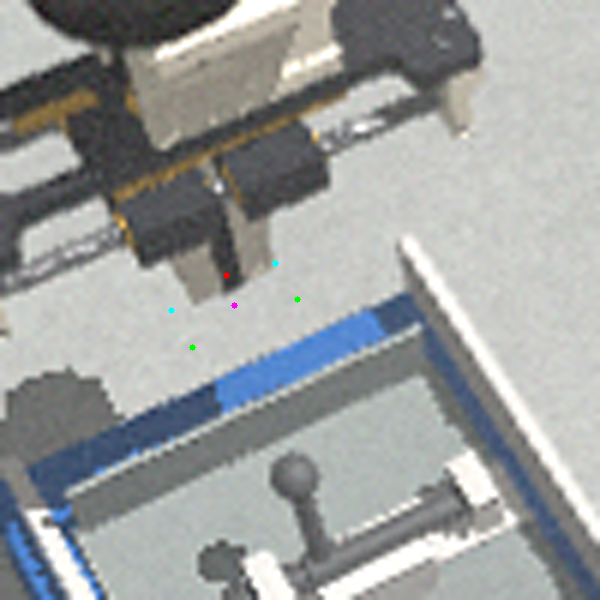

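```bash
python3 -m crank '[[0,-0.022,0,0,0,0,0],[0.05,-0.022,0,0,0,0,0],[0.08,-0.022,0,0,0,0,0],[0.086,-0.022,0,0,0,0,0],[0.088,-0.022,0,0,0,0,0]]';for i in 1 2 ; do :; done
python3 -m crank '[[0.002,0,0,0,0,0,0],[0.003,0,0,0,0,0,0]]'
```

```text
t: 7.68
eef_pos: [0.4233, -0.0803, 0.0659]
ee_rot: [-0.731, 1.57, -2.612]
force: [0.2, 0.4, 0.3]
width: 0.0008
t: 7.92
eef_pos: [0.4239, -0.0801, 0.0636]
ee_rot: [2.11, 1.569, 0.228]
force: [-0.3, -0.1, -0.2]
width: 0.0005
```

```bash
python3 -m crank '[[0.002,0,0,0,0,0,0],[0.003,0,0,0,0,0,0]]'
```

```text
t: 8.18
eef_pos: [0.4234, -0.0802, 0.0601]
ee_rot: [2.205, 1.57, 0.324]
force: [-0.1, 0.1, -0.7]
width: 0.0002
```

```bash
python3 -m crank '[[0.002,0,0,0,0,0,0],[0.003,0,0,0,0,0,0]]';python3 -m crank '[[0.001,0,0,0,0,0,0],[0.002,0,0,0,0,0,0]]'
```

```text
t: 8.43
eef_pos: [0.4232, -0.0802, 0.0568]
ee_rot: [-0.91, 1.571, -2.791]
force: [0.3, -0.7, -1.0]
width: 0.0004
t: 8.68
eef_pos: [0.4233, -0.0802, 0.0549]
ee_rot: [2.042, 1.571, 0.16]
force: [0.9, -0.2, -0.6]
width: 0.0004
```

```bash
python3 -m crank '[[0.001,0,0,0,0,0,0],[0.002,0,0,0,0,0,0]]'
python3 - <<'E'
from station import *
from h import *
s=get_state(); print(s['eef_pos'],toc(s['eef_pos']))
f=grab_frame("scene"); x0,y0=110,160
im=f["pixels"][y0:y0+100,x0:x0+100,::-1].astype(float)*1.8
im=cv2.resize(np.clip(im,0,255).astype(np.uint8),None,fx=6,fy=6,interpolation=cv2.INTER_CUBIC)
p=(proj(f,s['eef_pos'])[0]-[x0,y0]+.5)*6
cv2.circle(im,tuple(int(v) for v in p),3,(255,0,255),-1)
cv2.imwrite("pics/s11.png",im)
E
```

```text
t: 8.93
eef_pos: [0.4233, -0.0802, 0.0529]
ee_rot: [1.983, 1.571, 0.102]
force: [0.2, 0.1, 0.3]
width: 0.0004
[ 0.42332495 -0.08020466  0.0529103 ] [-0.11677797  0.00167715  0.0529103 ]
```

View pics/s11.png

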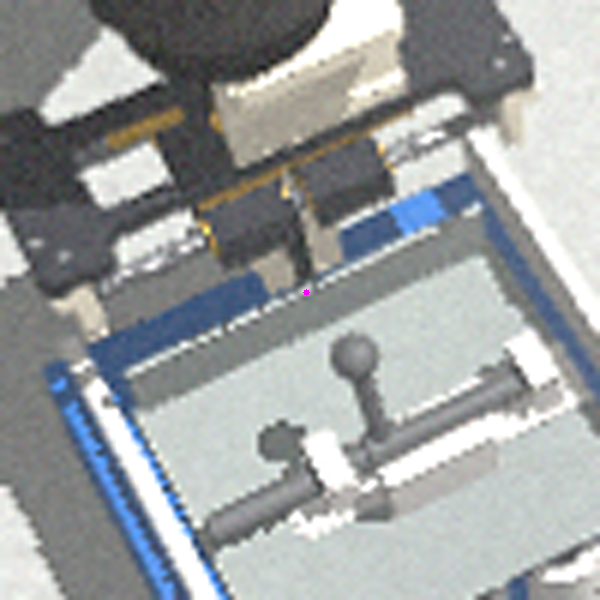

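```bash
python3 -m crank '[[0.001,0,0,0,0,0,0],[0.003,0,0,0,0,0,0]]';python3 -m crank '[[0.001,0,0,0,0,0,0],[0.002,0,0,0,0,0,0]]'
```

```text
t: 9.22
eef_pos: [0.4233, -0.0802, 0.0499]
ee_rot: [2.206, 1.571, 0.324]
force: [-0.5, -0.2, 0.2]
width: 0.0002
t: 9.48
eef_pos: [0.4233, -0.0802, 0.0479]
ee_rot: [-0.756, 1.571, -2.637]
force: [1.0, 0.0, 0.3]
width: 0.0003
```

```bash
python3 -m crank '[[0.001,0,0,0,0,0,0],[0.002,0,0,0,0,0,0]]';python3 -m crank '[[0.001,0,0,0,0,0,0],[0.0015,0,0,0,0,0,0]]'
```

```text
t: 9.72
eef_pos: [0.4233, -0.0802, 0.0459]
ee_rot: [0.14, 1.571, -1.742]
force: [-0.2, -0.2, 0.2]
width: 0.0005
t: 9.98
eef_pos: [0.4232, -0.0802, 0.0444]
ee_rot: [-0.875, 1.571, -2.756]
force: [-0.3, -0.2, -0.5]
width: 0.0005
```

Run:
```python
from station import *
from h import *
s=get_state(); print(s['eef_pos'],toc(s['eef_pos']),s['joint_efforts'],s['moment'])
f=grab_frame("scene"); x0,y0=110,160
im=f["pixels"][y0:y0+100,x0:x0+100,::-1].astype(float)*1.8
im=cv2.resize(np.clip(im,0,255).astype(np.uint8),None,fx=6,fy=6,interpolation=cv2.INTER_CUBIC)
p=(proj(f,s['eef_pos'])[0]-[x0,y0]+.5)*6
cv2.circle(im,tuple(int(v) for v in p),3,(255,0,255),-1)
cv2.imwrite("pics/s12.png",im)
f=grab_frame("top");cv2.imwrite("pics/t12.png",f["pixels"][:,:,::-1]);print(proj(f,s['eef_pos']))
f=grab_frame("wrist");cv2.imwrite("pics/w12.png",f["pixels"][:,:,::-1]);print(proj(f,s['eef_pos']))
```

```text
[ 0.42324313 -0.08024203  0.04439083] [-0.11684446  0.00161655  0.04439083] [ 3.35853092e-04 -3.17205656e+01  2.05416530e+01  4.83355075e+00
  7.89681310e-02  2.08915658e-06] [ 0.0378279   0.05661118 -0.00142101]
[[302.8069827  255.36847266]]
[[256.29411285 226.59985075]]
```

View pics/s12.png

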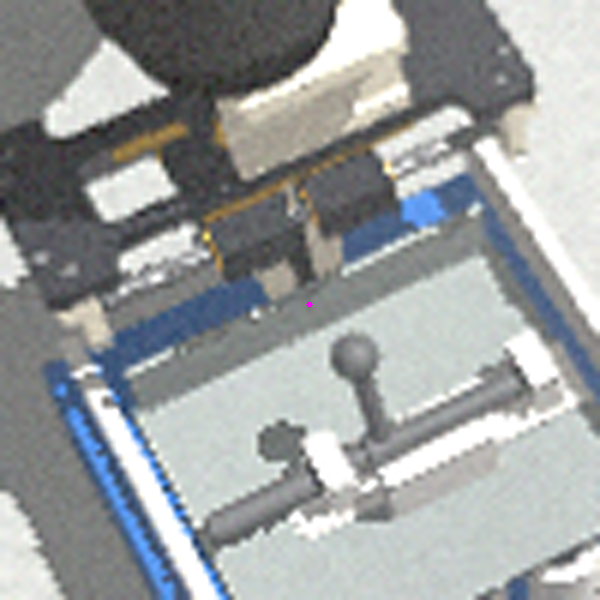

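View pics/w12.png

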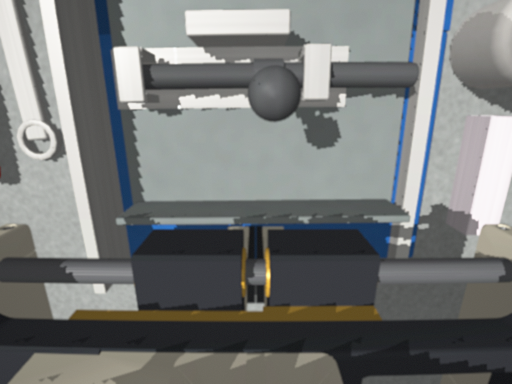

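View pics/t12.png

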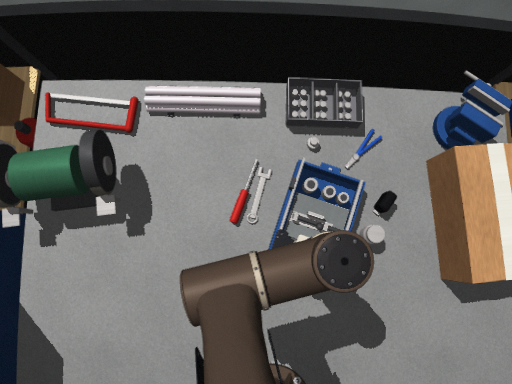

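Run:
```python
from station import *
from h import *
f=grab_frame("wrist")
E=np.array(f["extrinsics"]);print("cam",toc(-E[:3,:3].T@E[:3,3]))
for p in [(-.096,.075,.092),(-.096,-.075,.092),(-.02,.06,.087),(-.02,-.025,.087)]: print(p,proj(f,w(*p)).round(1))
crop(f,100,190,330,60,2.4,"pics/w13.png")
```

```text
cam [-0.03881234  0.00224754  0.2253433 ]
(-0.096, 0.075, 0.092) [[113.1 225.7]]
(-0.096, -0.075, 0.092) [[406.4 225.8]]
(-0.02, 0.06, 0.087) [[128.1  66.1]]
(-0.02, -0.025, 0.087) [[315.9  65.5]]
```

View pics/w13.png

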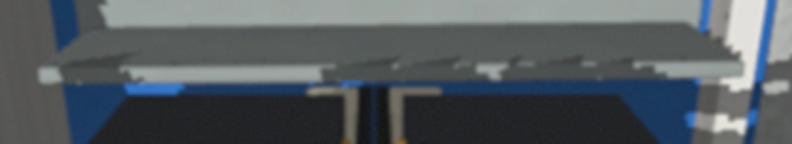

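```bash
python3 - <<'E'
from station import *
from h import *
f=grab_frame("wrist");s=get_state();R=cur(s)
for d in (0,.01,.019,.022):
  for h in (.006,.0095): print(d,h,proj(f,s['eef_pos']+R@[-d,h,0]).round(1))
E
python3 -m crank '[[0.001,0,0,0,0,0,0],[0.002,0,0,0,0,0,0]]'
python3 -m crank '[[0.001,0,0,0,0,0,0],[0.0015,0,0,0,0,0,0]]'
```

```text
0 0.006 [[256.3 218.5]]
0 0.0095 [[256.3 213.6]]
0.01 0.006 [[256.3 224.2]]
0.01 0.0095 [[256.3 219.2]]
0.019 0.006 [[256.4 229.9]]
0.019 0.0095 [[256.4 224.6]]
0.022 0.006 [[256.4 231.9]]
0.022 0.0095 [[256.4 226.6]]
t: 10.48
eef_pos: [0.4233, -0.0802, 0.0424]
ee_rot: [2.382, 1.571, 0.5]
force: [-0.1, 0.4, -0.6]
width: 0.0007
t: 10.72
eef_pos: [0.4233, -0.0802, 0.0409]
ee_rot: [-0.861, 1.571, -2.742]
force: [-0.3, 0.9, -0.0]
width: 0.0005
```

```bash
python3 -m crank '[[-0.007,0,0,0,0,0,0],[-0.007,0.006,0,0,0,0,0],[-0.007,0.010,0,0,0,0,0],[-0.007,0.014,0,0,0,0,0],[-0.007,0.018,0,0,0,0,0],[-0.007,0.022,0,0,0,0,0],[-0.007,0.022,0,0,0,0,0]]'
python3 - <<'E'
from station import *
from h import *
s=get_state(); print(toc(s['eef_pos']),s['force'])
f=grab_frame("scene"); 
im=f["pixels"][140:270,100:230,::-1].astype(float)*1.6
cv2.imwrite("pics/s14.png",cv2.resize(np.clip(im,0,255).astype(np.uint8),None,fx=4.6,fy=4.6,interpolation=cv2.INTER_CUBIC))
E
```

```text
t: 11.6
eef_pos: [0.4447, -0.0871, 0.0478]
ee_rot: [1.182, 1.571, -0.7]
force: [-0.2, -0.8, -0.8]
width: 0.0001
[-0.09432575  0.00165538  0.04784124] [-0.17220604 -0.8210947  -0.79509959]
```

View pics/s14.png

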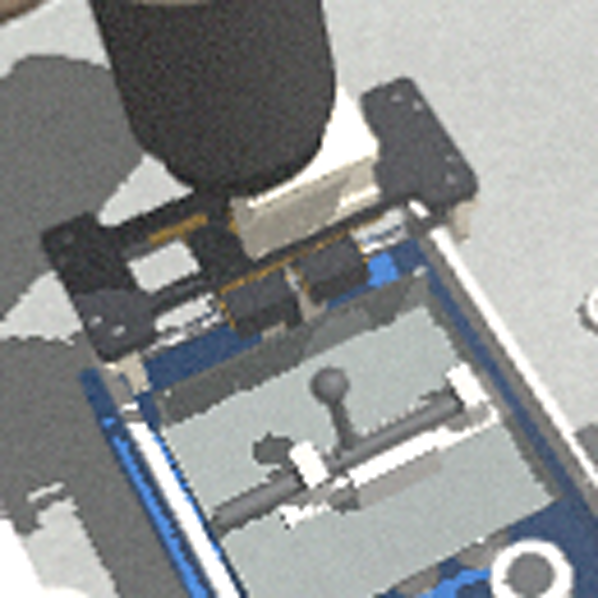

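```bash
python3 -m crank '[[0,0.005,0,0,0,0,0],[0,0.012,0,0,0,0,0],[0,0.019,0,0,0,0,0],[0,0.026,0,0,0,0,0],[0,0.033,0,0,0,0,0],[0,0.040,0,0,0,0,0],[0,0.047,0,0,0,0,0],[0,0.054,0,0,0,0,0],[0,0.06,0,0,0,0,0]]'
python3 -m crank '[[0,0.003,0,0,0,0,0],[0,0.005,0,0,0,0,0]]'
```

```text
t: 12.78
eef_pos: [0.5018, -0.1055, 0.0479]
ee_rot: [-1.341, 1.571, 3.061]
force: [-1.9, 3.3, -1.4]
width: 0.0006
t: 13.02
eef_pos: [0.5062, -0.1069, 0.0479]
ee_rot: [-1.195, 1.571, -3.077]
force: [-2.7, 3.8, -1.2]
width: 0.0003
```

```bash
python3 -m crank '[[0,0.002,0,0,0,0,0],[0,0.004,0,0,0,0,0]]'
python3 -m crank '[[0,0.001,0,0,0,0,0],[0,0.002,0,0,0,0,0]]'
```

```text
t: 13.28
eef_pos: [0.5099, -0.108, 0.048]
ee_rot: [-1.543, 1.571, 2.859]
force: [-3.1, 2.4, -0.4]
width: 0.0002
t: 13.52
eef_pos: [0.5118, -0.1087, 0.0479]
ee_rot: [-1.321, 1.571, 3.081]
force: [-2.3, 2.9, -0.5]
width: 0.0003
```

```bash
python3 -m crank '[[0,0.001,0,0,0,0,0],[0,0.002,0,0,0,0,0]]'
python3 - <<'E'
from station import *
from h import *
s=get_state(); print(toc(s['eef_pos']),s['force'])
f=grab_frame("scene"); 
im=f["pixels"][140:330,80:270,::-1].astype(float)*1.6
cv2.imwrite("pics/s15.png",cv2.resize(np.clip(im,0,255).astype(np.uint8),None,fx=3.1,fy=3.1,interpolation=cv2.INTER_CUBIC))
E
```

```text
t: 13.78
eef_pos: [0.5127, -0.109, 0.0479]
ee_rot: [-1.49, 1.569, 2.911]
force: [-9.5, 8.7, 5.9]
width: 0.0005
[-0.02290961  0.00158601  0.04790691] [-9.5447068   8.7065931   5.93067989]
```

View pics/s15.png

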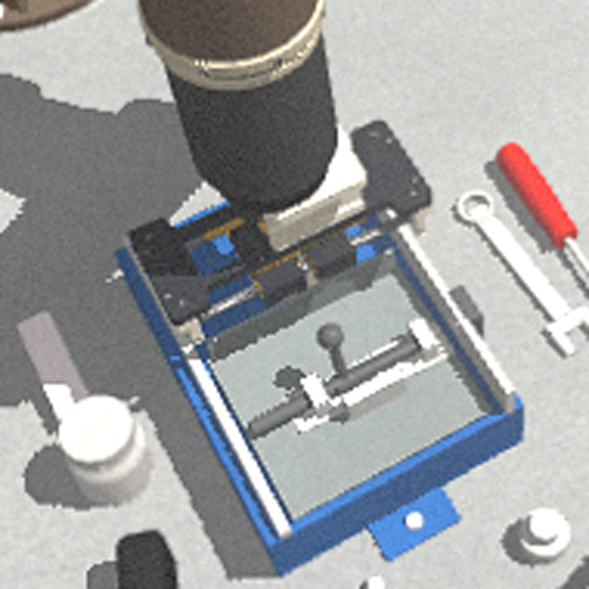

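```bash
python3 -m crank '[[0,0.001,0,0,0,0,0],[0,0.001,0,0,0,0,0],[0,0.001,0,0,0,0,0]]'; python3 -m crank '[[0,-0.01,0,0,0,0,0],[-0.04,-0.02,0,0,0,0,0],[-0.09,-0.02,0,0,0,0,0],[-0.12,-0.02,0,0,0,0,0],[-0.12,-0.05,0.01,0,0,0,0],[-0.12,-0.08,0.02,0,0,0,0],[-0.12,-0.10,0.02,0,0,0,0],[-0.12,-0.10,0.02,0,0,0,0]]'
python3 - <<'E'
from station import *
from h import *
s=get_state(); print(toc(s['eef_pos']),s['force'])
f=grab_frame("top"); g=grab_frame("scene"); wr=grab_frame("wrist")
crop(f,260,150,130,130,4.6,"pics/t16.png")
crop(g,80,160,190,160,3.7,"pics/s16.png")
cv2.imwrite("pics/w16.png",cv2.resize(wr["pixels"][:,:,::-1],None,fx=1.5,fy=1.5))
E
```

```text
t: 14.2
eef_pos: [0.5126, -0.109, 0.0479]
ee_rot: [-1.458, 1.567, 2.943]
force: [-9.8, 8.8, 7.0]
width: 0.0005
t: 15.2
eef_pos: [0.4131, -0.0979, 0.1687]
ee_rot: [1.95, 1.569, 0.069]
force: [0.6, 0.8, -0.1]
width: 0.0005
[-0.12115861 -0.01827876  0.16865934] [ 0.64202061  0.83651898 -0.07421743]
```

View pics/s16.png

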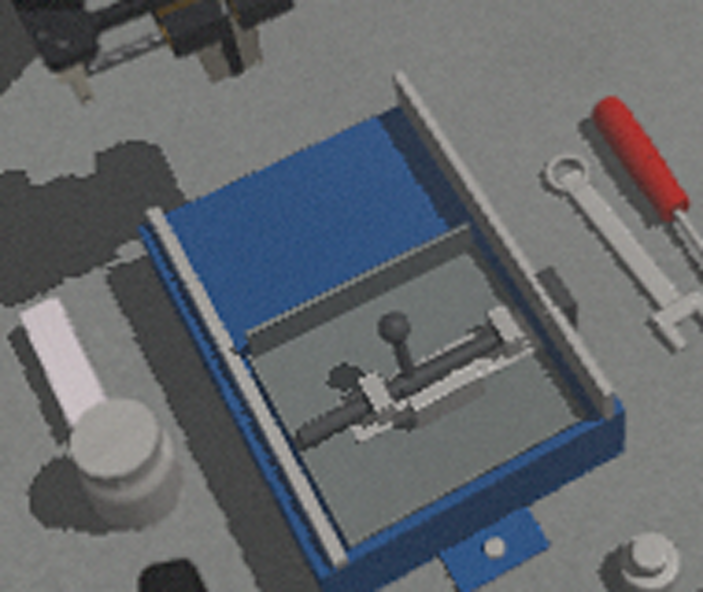

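View pics/t16.png

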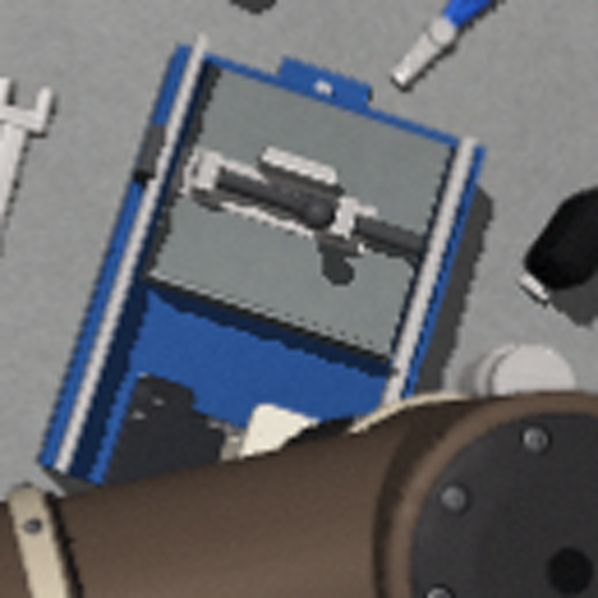

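View pics/w16.png

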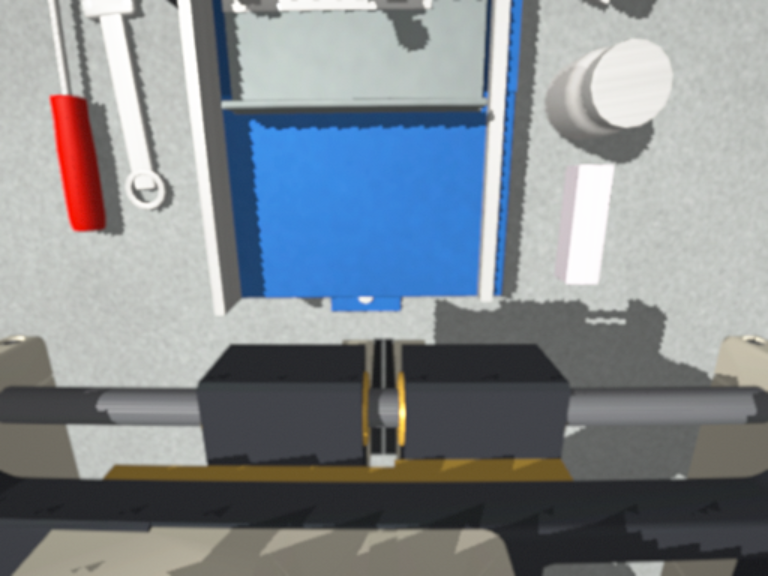

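Run:
```python
from station import *
from h import *
s=get_state(); f=grab_frame("top"); g=grab_frame("scene")
T=(np.array([(320,213)])+.5)/4.6+[259.5,149.5]; S=(np.array([(394,327)])+.5)/3.7+[79.5,159.5]
print(toc(onz(f,T,.126)[0]),toc(onz(g,S,.126)[0]))
o1,d1=ray(f,T);o2,d2=ray(g,S)
A=np.c_[d1[0],-d2[0]];k=np.linalg.lstsq(A,o2-o1,rcond=None)[0];p=o1+d1[0]*k[0];q=o2+d2[0]*k[1];print(toc((p+q)/2),np.linalg.norm(p-q))
print(rel(s,w(.056,-.05,.15)).round(3),rel(s,w(.056,-.05,.09)).round(3), Ro.from_matrix(cur(s).T@Rd(-1)).as_rotvec().round(3))
```

```text
[ 0.04960317 -0.00428553  0.126     ] [ 0.05012298 -0.00473503  0.126     ]
[ 0.04973    -0.00451197  0.12517598] 0.00021353447780065406
[0.018 0.176 0.032] [0.078 0.176 0.032] [ 0.    -0.    -0.001]
```

```bash
python3 -m crank '[[0,0.05,0.01,0,0,0,0],[0,0.10,0.02,0,0,0,0],[0,0.14,0.032,0,0,0,0],[0.01,0.17,0.032,0,0,0,0],[0.05,0.17,0.032,0,0,0,0],[0.075,0.17,0.032,0,0,0,0],[0.075,0.17,0.032,0,0,0,0]]'
python3 - <<'E'
from station import *
from h import *
s=get_state(); print(toc(s['eef_pos']),s['force'])
g=grab_frame("scene"); wr=grab_frame("wrist")
crop(g,110,160,150,130,4.6,"pics/s17.png")
cv2.imwrite("pics/w17.png",wr["pixels"][:,:,::-1])
E
```

```text
t: 16.32
eef_pos: [0.5642, -0.1807, 0.0903]
ee_rot: [-1.273, 1.565, 3.128]
force: [-1.2, -0.5, 1.6]
width: 0.0003
[ 0.04802502 -0.05091094  0.09026038] [-1.19133896 -0.46835625  1.58470996]
```

View pics/s17.png

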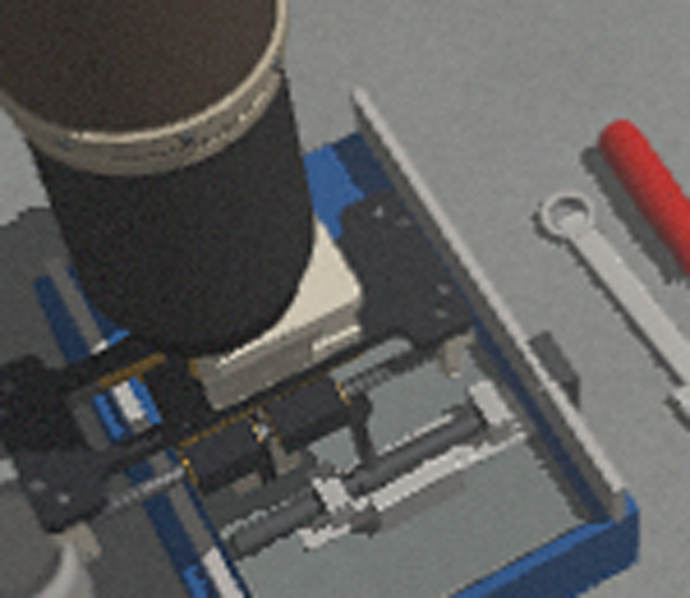

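View pics/w17.png

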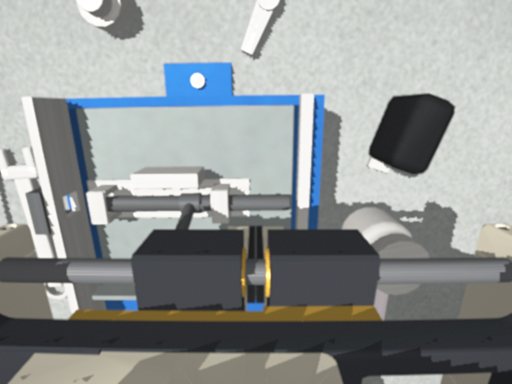

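```bash
python3 -m crank '[[-0.004,0.001,0,0,0,0,0],[-0.004,0.001,-0.008,0,0,0,0],[-0.004,0.001,-0.014,0,0,0,0],[-0.004,0.001,-0.02,0,0,0,0],[-0.004,0.001,-0.025,0,0,0,0],[-0.004,0.001,-0.03,0,0,0,0]]'
python3 - <<'E'
from station import *
from h import *
s=get_state(); print(toc(s['eef_pos']),Rc.T@s['force'][:2],s['force'][2])
g=grab_frame("scene")
crop(g,110,160,150,130,4.6,"pics/s18.png")
E
```

```text
t: 17.18
eef_pos: [0.5755, -0.1521, 0.0971]
ee_rot: [-0.359, 1.57, -2.24]
force: [-1.1, -1.8, 1.7]
width: 0.0009
[ 0.05012229 -0.02028663  0.09705932] [-0.520782   -2.07763995] 1.7388721765907944
```

View pics/s18.png

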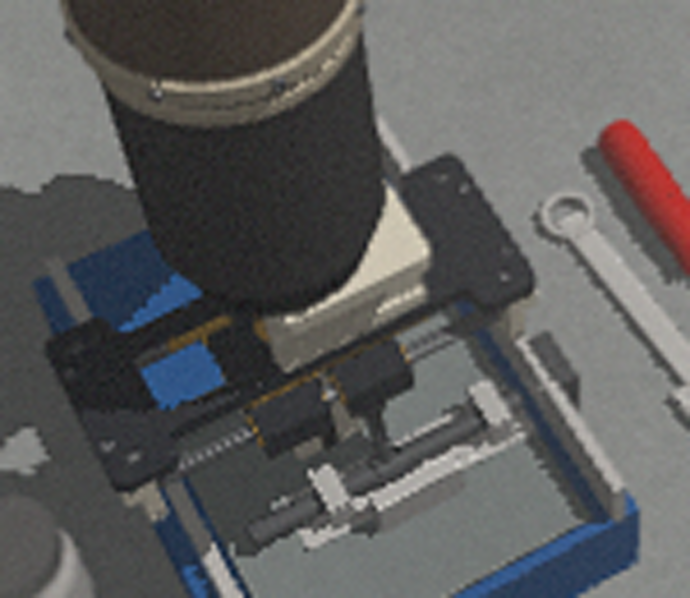

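```bash
python3 -m crank '[[0,0,-0.005,0,0,0,0],[0,0,-0.01,0,0,0,0],[0,0,-0.015,0,0,0,0],[0,0,-0.02,0,0,0,0],[0,0,-0.025,0,0,0,0],[0,0,-0.028,0,0,0,0]]'
python3 - <<'E'
from station import *
from h import *
s=get_state(); print(toc(s['eef_pos']),Rc.T@s['force'][:2],s['force'][2])
g=grab_frame("scene")
crop(g,110,160,150,130,4.6,"pics/s19.png")
E
```

```text
t: 17.98
eef_pos: [0.5841, -0.1252, 0.0969]
ee_rot: [-1.525, 1.571, 2.877]
force: [-1.7, -1.3, 2.1]
width: 0.0004
[0.05009809 0.00799571 0.09688909] [-1.24601351 -1.78098771] 2.1070384950443755
```

View pics/s19.png

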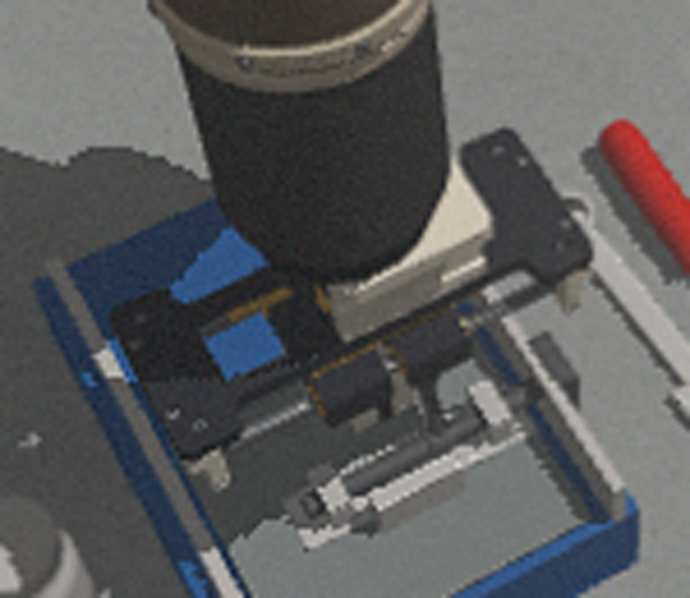

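Bolt is entering the keeper. I'll continue in small steps until the stop shows.

```bash
python3 -m crank '[[0,0,-0.003,0,0,0,0],[0,0,-0.004,0,0,0,0]]'; python3 -m crank '[[0,0,-0.001,0,0,0,0],[0,0,-0.002,0,0,0,0]]'
```

```text
t: 18.27
eef_pos: [0.5853, -0.1216, 0.0969]
ee_rot: [-1.391, 1.571, 3.011]
force: [-0.9, -1.6, 0.9]
width: 0.0006
t: 18.52
eef_pos: [0.5859, -0.1199, 0.0969]
ee_rot: [-1.553, 1.571, 2.848]
force: [-1.5, -1.7, 0.5]
width: 0.0005
```

```bash
python3 -m crank '[[0,0,-0.001,0,0,0,0],[0,0,-0.002,0,0,0,0]]'
python3 - <<'E'
from station import *
from h import *
s=get_state(); print(toc(s['eef_pos']),Rc.T@s['force'][:2],s['force'][2])
g=grab_frame("scene")
crop(g,110,160,150,130,4.6,"pics/s20.png")
E
```

```text
t: 18.77
eef_pos: [0.5863, -0.1184, 0.097]
ee_rot: [-0.471, 1.57, -2.353]
force: [-1.8, -6.2, 1.0]
width: 0.0004
[0.05006775 0.0151709  0.09697849] [ 0.17894403 -6.40682924] 1.0019625258315341
```

View pics/s20.png

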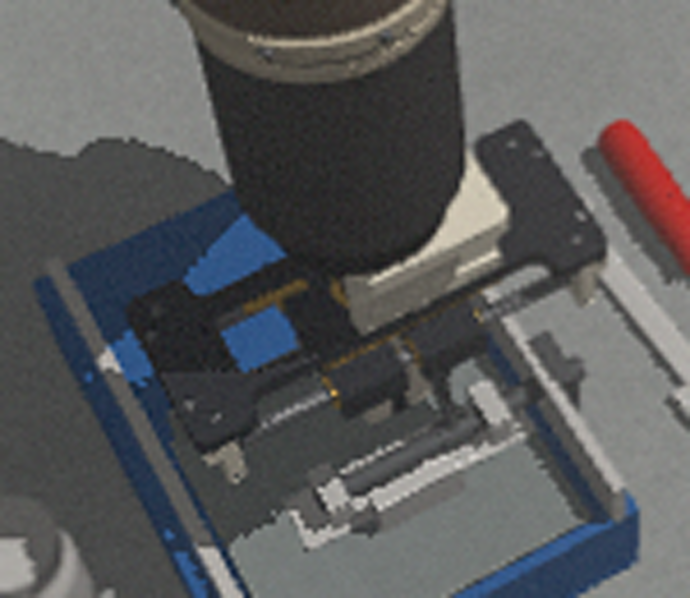

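```bash
python3 -m crank '[[0,0,-0.001,0,0,0,0],[0,0,-0.001,0,0,0,0],[0,0,-0.001,0,0,0,0]]'; python3 -m crank '[[0,0,0.01,0,0,0,0],[-0.03,0,0.012,0,0,0,0],[-0.05,0,0.012,0,0,0,0],[-0.05,-0.05,0.012,0,0,0,0],[-0.05,-0.10,-0.01,0,0,0,0],[-0.05,-0.13,-0.01,0,0,0,0],[-0.05,-0.13,-0.01,0,0,0,0]]'
python3 - <<'E'
from station import *
from h import *
s=get_state(); print(toc(s['eef_pos']),Rc.T@s['force'][:2],s['force'][2])
crop(grab_frame("scene"),80,160,190,160,3.7,"pics/s21.png")
crop(grab_frame("top"),260,150,130,130,4.6,"pics/t21.png")
E
```

```text
t: 19.2
eef_pos: [0.5862, -0.1182, 0.097]
ee_rot: [-0.424, 1.569, -2.306]
force: [-2.2, -7.3, 2.2]
width: 0.0007
t: 20.08
eef_pos: [0.4651, -0.0669, 0.1476]
ee_rot: [2.5, 1.568, 0.62]
force: [1.4, 0.3, 1.3]
width: 0.0001
[-0.08107591  0.02706414  0.1476239 ] [1.25371641 0.69437091] 1.2974259431529593
```

View pics/s21.png

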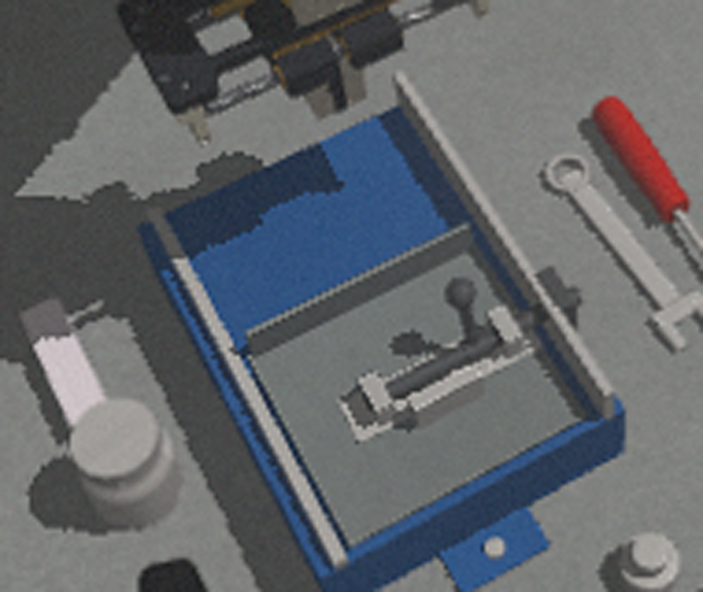

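View pics/t21.png

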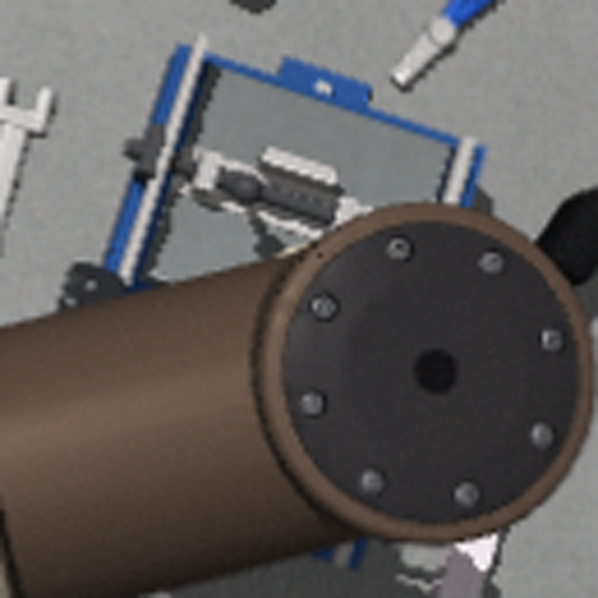

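Run:
```python
from station import *
from h import *
s=get_state(); f=grab_frame("top"); g=grab_frame("scene")
T=(np.array([(238,184)])+.5)/4.6+[259.5,149.5]; S=(np.array([(461,293)])+.5)/3.7+[79.5,159.5]
o1,d1=ray(f,T);o2,d2=ray(g,S)
A=np.c_[d1[0],-d2[0]];k=np.linalg.lstsq(A,o2-o1,rcond=None)[0];p=o1+d1[0]*k[0];q=o2+d2[0]*k[1];print(toc((p+q)/2),np.linalg.norm(p-q))
print(toc(onz(g,S,.125)[0]),rel(s,w(.02,.037,.094)).round(3))
```

```text
[0.04934831 0.04193801 0.12273394] 0.006275803986535959
[0.04932374 0.03859458 0.125     ] [ 0.054  0.099 -0.01 ]
```

```bash
python3 -m crank '[[0,0.05,-0.01,0,0,0,0],[0,0.099,-0.01,0,0,0,0],[0.03,0.099,-0.01,0,0,0,0],[0.054,0.099,-0.01,0,0,0,0],[0.054,0.106,-0.01,0,0,0,0],[0.054,0.112,-0.01,0,0,0,0],[0.054,0.118,-0.01,0,0,0,0],[0.054,0.123,-0.01,0,0,0,0],[0.054,0.127,-0.01,0,0,0,0]]'
python3 - <<'E'
from station import *
from h import *
s=get_state(); print(toc(s['eef_pos']),Rc.T@s['force'][:2],s['force'][2])
crop(grab_frame("scene"),110,160,150,130,4.6,"pics/s22.png")
E
```

```text
t: 21.4
eef_pos: [0.5907, -0.0971, 0.0935]
ee_rot: [2.052, 1.57, 0.171]
force: [-0.7, 0.2, -0.1]
width: 0.0005
[0.04778556 0.03679021 0.09351658] [-0.70732849  0.00328387] -0.1313585620813048
```

View pics/s22.png

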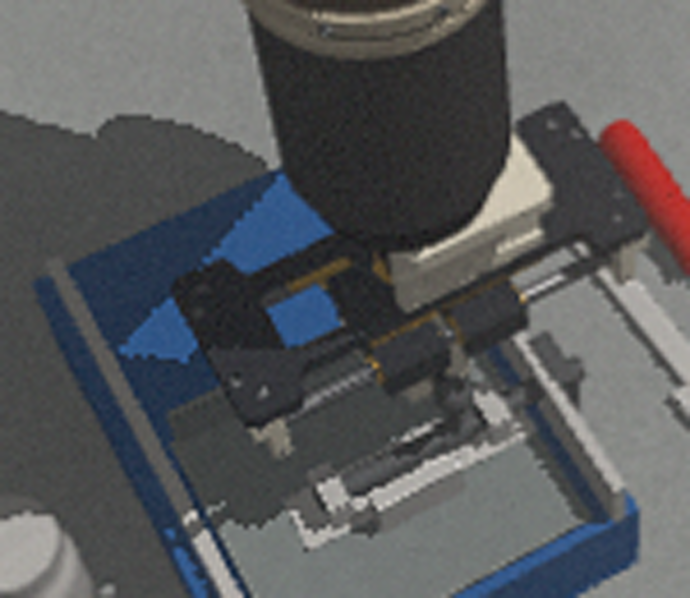

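```bash
python3 -m crank '[[0,0.006,0,0,0,0,0],[0,0.013,0,0,0,0,0],[0.003,0.022,0,0,0,0,0],[0.007,0.026,0,0,0,0,0],[0.01,0.03,0,0,0,0,0],[0.014,0.034,0,0,0,0,0],[0.0165,0.037,0,0,0,0,0],[0.0165,0.04,0,0,0,0,0]]'
python3 - <<'E'
from station import *
from h import *
s=get_state(); print(toc(s['eef_pos']),Rc.T@s['force'][:2],s['force'][2])
crop(grab_frame("scene"),110,160,150,130,4.6,"pics/s23.png")
E
```

```text
t: 22.45
eef_pos: [0.6277, -0.1093, 0.076]
ee_rot: [-1.324, 1.569, 3.077]
force: [-3.2, 0.6, -1.2]
width: 0.0005
[0.08672096 0.03645838 0.07598622] [-3.23251953 -0.38595363] -1.2342149517307819
```

View pics/s23.png

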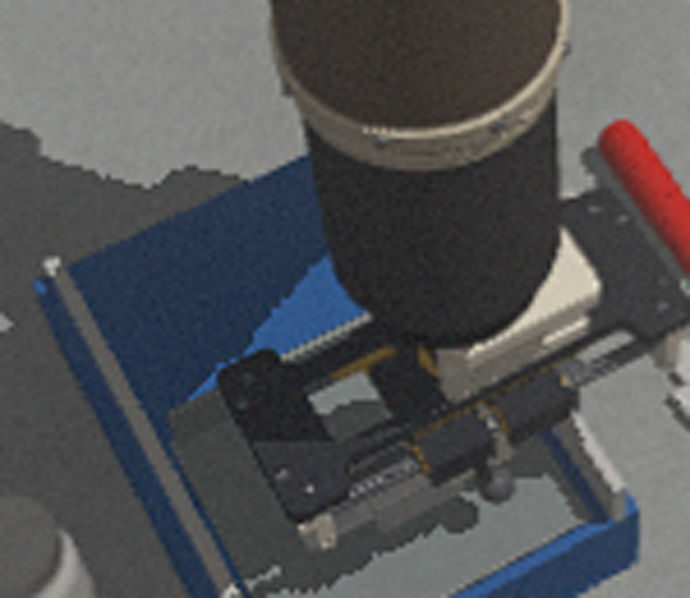

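```bash
python3 -m crank '[[-0.01,-0.004,0,0,0,0,0],[-0.034,-0.004,0,0,0,0,0],[-0.034,0.022,0,0,0,0,0],[-0.02,0.022,0,0,0,0,0],[-0.012,0.022,0,0,0,0,0],[-0.008,0.022,0,0,0,0,0],[-0.005,0.022,0,0,0,0,0],[-0.003,0.022,0,0,0,0,0]]'; python3 -m crank '[[0.002,0,0,0,0,0,0],[0.003,0,0,0,0,0,0]]'; python3 -m crank '[[0.001,0,0,0,0,0,0],[0.002,0,0,0,0,0,0]]'
```

```text
t: 23.5
eef_pos: [0.6494, -0.116, 0.0797]
ee_rot: [1.744, 1.57, -0.137]
force: [0.5, -0.6, 0.7]
width: 0.0005
t: 23.75
eef_pos: [0.6492, -0.116, 0.0765]
ee_rot: [2.111, 1.571, 0.23]
force: [-0.1, -0.5, -0.7]
width: 0.0004
t: 24.0
eef_pos: [0.6492, -0.116, 0.0745]
ee_rot: [1.932, 1.571, 0.051]
force: [1.3, -0.3, -0.2]
width: 0.0009
```

```bash
python3 -m crank '[[0.001,0,0,0,0,0,0],[0.002,0,0,0,0,0,0]]'; python3 -m crank '[[0.001,0,0,0,0,0,0],[0.002,0,0,0,0,0,0]]'
python3 - <<'E'
from station import *
from h import *
s=get_state(); print(toc(s['eef_pos']),Rc.T@s['force'][:2],s['force'][2])
crop(grab_frame("scene"),110,160,150,130,4.6,"pics/s24.png")
E
```

```text
t: 24.25
eef_pos: [0.6491, -0.116, 0.0724]
ee_rot: [-1.055, 1.571, -2.937]
force: [0.8, -0.1, -0.3]
width: 0.0007
t: 24.5
eef_pos: [0.6491, -0.116, 0.0704]
ee_rot: [-1.385, 1.571, 3.017]
force: [0.5, 0.3, 0.1]
width: 0.0002
[0.10917736 0.03663036 0.07036519] [0.39130841 0.49197595] 0.09776642791227036
```

View pics/s24.png

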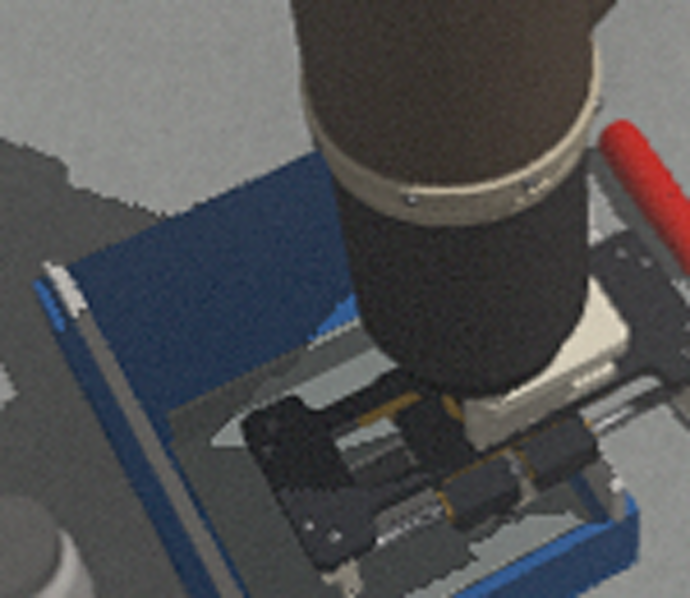

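```bash
python3 -m crank '[[0.001,0,0,0,0,0,0],[0.002,0,0,0,0,0,0]]'; python3 -m crank '[[0.001,0,0,0,0,0,0],[0.002,0,0,0,0,0,0]]'
```

```text
t: 24.8
eef_pos: [0.6492, -0.116, 0.0684]
ee_rot: [2.504, 1.571, 0.623]
force: [1.1, 0.4, 1.8]
width: 0.0005
t: 25.05
eef_pos: [0.6495, -0.1162, 0.0676]
ee_rot: [1.458, 1.57, -0.423]
force: [-3.7, 0.5, 10.8]
width: 0.0005
```

```bash
python3 -m crank '[[0.001,0,0,0,0,0,0],[0.002,0,0,0,0,0,0]]'
python3 - <<'E'
from station import *
from h import *
s=get_state(); print(toc(s['eef_pos']),Rc.T@s['force'][:2],s['force'][2])
wr=grab_frame("wrist")
cv2.imwrite("pics/w25.png",wr["pixels"][:,:,::-1])
E
```

```text
t: 25.3
eef_pos: [0.6498, -0.1162, 0.0669]
ee_rot: [1.509, 1.569, -0.372]
force: [-6.0, 1.9, 18.5]
width: 0.0004
[0.10984167 0.03660024 0.06689691] [-6.26765223 -0.0409577 ] 18.52683665149856
```

View pics/w25.png

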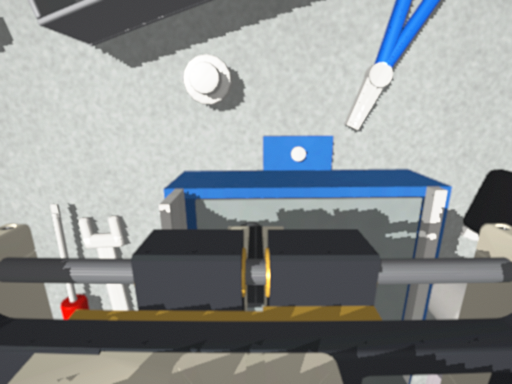

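```bash
python3 -m crank '[[-0.03,0,0,0,0,0,0],[-0.08,0,0,0,0,0,0],[-0.11,-0.05,0,0,0,0,0],[-0.11,-0.1,0,0,0,0,0],[-0.11,-0.15,0,0,0,0,0],[-0.11,-0.2,0,0,0,0,0],[-0.11,-0.22,0,0,0,0,0],[-0.11,-0.22,0,0,0,0,0]]'
python3 - <<'E'
from station import *
from h import *
s=get_state(); print(s['t'],toc(s['eef_pos']),Rc.T@s['force'][:2],s['force'][2])
crop(grab_frame("scene"),80,160,190,160,3.7,"pics/s26.png")
crop(grab_frame("top"),240,130,170,150,4,"pics/t26.png")
E
```

```text
t: 26.35
eef_pos: [0.4392, -0.0484, 0.1751]
ee_rot: [2.249, 1.569, 0.369]
force: [1.1, -0.6, -0.6]
width: 0.0006
26.35 [-0.11140064  0.03683957  0.17507043] [ 1.276073   -0.23845612] -0.5801307940793803
```

View pics/s26.png

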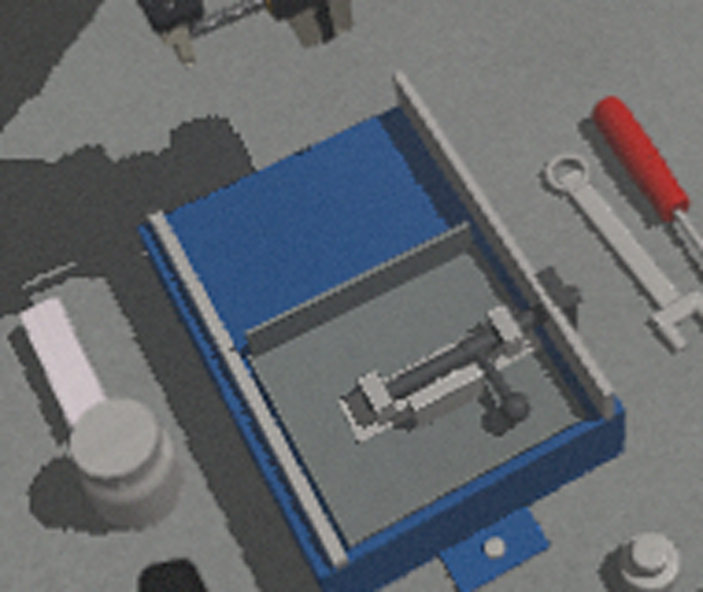

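View pics/t26.png

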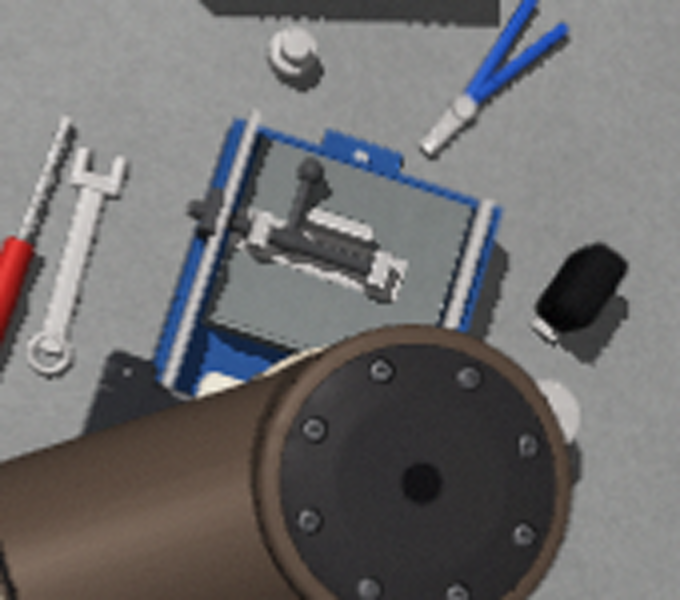

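Run:
```python
from station import *
from h import *
f=grab_frame("top"); g=grab_frame("scene")
def tri(t,s_):
    T=(np.array([t])+.5)/4+[239.5,129.5]; S=(np.array([s_])+.5)/3.7+[79.5,159.5]
    o1,d1=ray(f,T);o2,d2=ray(g,S)
    A=np.c_[d1[0],-d2[0]];k=np.linalg.lstsq(A,o2-o1,rcond=None)[0];p=o1+d1[0]*k[0];q=o2+d2[0]*k[1];return toc((p+q)/2).round(4),np.linalg.norm(p-q)
k,e=tri((312,170),(515,406)); print("knob",k,e,"theta",np.arctan2(k[0]-.06,k[2]-.076))
# rod tip vs rail, lip line
T=(np.array([(205,330),(320,368)])+.5)/4+[239.5,129.5]; print([toc(p).round(4) for p in onz(f,T,.092)])
S=(np.array([(246,333),(466,228)])+.5)/3.7+[79.5,159.5]; print([toc(p).round(4) for p in onz(g,S,.092)])
T=(np.array([(190,208)])+.5)/4+[239.5,129.5]; print("tip",toc(onz(f,T,.076)[0]).round(4))
```

```text
knob [0.1102 0.0393 0.0844] 0.0005069718397204954 theta 1.4050016546380881
[array([-0.0196,  0.0748,  0.092 ]), array([-0.0183, -0.0064,  0.092 ])]
[array([-0.0086, -0.0761,  0.092 ]), array([-0.0072,  0.069 ,  0.092 ])]
tip [0.0589 0.1101 0.076 ]
```

```bash
python3 -c "
from station import *
print(job_done())"
```

```text
the job is handed in; nothing more can be done
None
```

The cover is shut, the bolt is home through the keeper, and the handle is folded down behind its lug. I handed the job in at about 26.5 s.

**How it went:** I did all of it with closed fingers. I pushed the cover by its lip until it hit its stop, pushed the bolt home by its knob until it hit its stop, then swung the handle over and pressed it down.

**Last checks:**

| Item | Camera reading | Expected |
|---|---|---|
| Handle angle | about 1.40 rad | stop at 1.45 rad |
| Knob position (case frame) | x 0.110, y 0.039, z 0.084 | y 0.040 with the bolt home |
| Bolt tip | y about 0.110 | 0.112 fully home (0.107 needed) |
| Lip front edge (scene camera) | x about -0.008 | -0.008 with the cover shut |

The arm ended clear of everything. In the last pictures the bystanders in view looked where they started, but I did not measure them, and part of the area was behind the arm.

**What failed or disagreed:**
- **First pushes missed:** two pushes on the cover passed over the lip without touching it. The fingers really end about 21 mm short of the reported TCP, which the scene and wrist pictures showed and the later contacts fitted. I allowed for that from then on.
- **Lip reading from the top camera:** it gave about -0.019. I put that down to reading the lip's shadow by eye, and relied on the scene camera, the jump in force at the stop, and the knob position, which all agreed.

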